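# Put away the parts of a stripped amplifier

### The job

Put the amplifier's parts away for the rebuild: stand the large black capacitor in the large red cup and the small blue one in the small red cup, and set the transformer on the black pad so that it fills the white outline. Close up the circuit module: fit the circuit tray over the yellow step of the grey module base, then the metal cover over the green step of the tray, cut corners to cut corners, each down flush and level. Set every part down gently, never letting one drop, and leave them all released.

Things in the scene. Friction and masses are not known exactly. Their poses are not given: they have to be found in the camera images.
- large_capacitor: Loose black upright cylinder with an aluminium top, 50 mm across, 55 mm high, about 150 g. Origin: centre of its underside; z up. Its yaw does not matter.
- small_capacitor: Loose blue upright cylinder with an aluminium top, 35 mm across, 45 mm high, about 60 g. Origin: centre of its underside; z up. Its yaw does not matter.
- transformer: Loose transformer, 450 g: steel core 60 (x) by 30 (y) by 50 mm high, with a copper-coloured coil through it, 38 (x) by 46 (y) mm, 9 to 41 mm above the underside. Easily gripped on the coil's flat faces (across y). Origin: centre of underside. A half turn makes no difference.
- circuit_tray: Loose black tray 84 (x) by 64 (y) mm, sides 24 mm high, 110 g; its two +x corners cut off 14 mm at 45 degrees. Hollow below: 3 mm skirt, 12 mm deep. On top a tapered green step 9 mm high, 74 by 54 mm at its foot, same cut corners, with small parts up to 41 mm. Grip across y. Origin: centre of underside. Seated: 6 mm above the base's origin, x axes the same way.
- shield_cover: Loose bare metal cover with dark slots on top, 84 (x) by 64 (y) by 26 mm high, 90 g; its two +x corners cut off like the tray's. Open below: 3 mm skirt, 23 mm deep. Grip across y. Origin: centre of underside. Seated: 24 mm above the tray's origin, x axes the same way, 2 mm play.
- large_cup: Fixed open round red cup, 70 mm outside, 62 mm inside, 16 mm high, floor 3 mm thick. Origin: centre of its underside, on the bench.
- small_cup: Fixed open round red cup, 55 mm outside, 47 mm inside, 16 mm high, floor 3 mm thick. Origin: centre of its underside, on the bench.
- transformer_pad: Fixed flat black pad, 92 mm (x) by 76 mm (y), 3 mm thick, with a white outline 64 mm (x) by 50 mm (y) round its centre. Origin: centre of the underside. The transformer's long side (x) goes along the pad's x, either way round.
- module_base: Fixed grey plate 92 (x) by 72 (y) mm, 6 mm thick, its two +x corners cut off. On it a tapered yellow step 9 mm high, 74 by 54 mm at its foot, 66 by 46 mm on top, same cut corners; the tray's skirt goes over it with 2 mm of play all round. Origin: centre of underside.

How it is judged (in metres and radians):
At the end, for the whole second after the job is handed in: Upright within 0.08 rad and at rest: capacitors on the floor of their cups (10 mm); transformer on the pad (12 mm, 0.25 rad); tray seated 4 to 8.5 mm over the base origin, cover 22 to 26.5 mm over the tray origin (6 mm, 0.15 rad each) (horizontal distance between large_capacitor and large_cup below 0.01 m and z of large_capacitor in the frame of large_cup between 0.001 and 0.006 m and angle between each of large_capacitor, small_capacitor, transformer, circuit_tray, shield_cover's own z axis and vertical below 0.08 rad and horizontal distance between small_capacitor and small_cup below 0.01 m and z of small_capacitor in the frame of small_cup between 0.001 and 0.006 m and horizontal distance between transformer and transformer_pad below 0.012 m and z of transformer in the frame of transformer_pad between 0.001 and 0.006 m and angle between the x axis of transformer and the x axis of transformer_pad, either way round below 0.25 rad and horizontal distance between circuit_tray and module_base below 0.006 m and z of circuit_tray in the frame of module_base between 0.004 and 0.0085 m and angle between the x axis of circuit_tray and the x axis of module_base, either way round below 0.15 rad and horizontal distance between shield_cover and circuit_tray below 0.006 m and z of shield_cover in the frame of circuit_tray between 0.022 and 0.0265 m and angle between the x axis of shield_cover and the x axis of circuit_tray, either way round below 0.15 rad and linear speed of each of large_capacitor, small_capacitor, transformer, circuit_tray, shield_cover below 0.02 m/s); the robot touches nothing.
It fails at once if a part is let go and falls or flies faster than 0.8 m/s (a drop of more than about 3 cm) ((linear speed of large_capacitor above 0.8 m/s and contact force between large_capacitor and the fingers below 0.01 N) or (linear speed of small_capacitor above 0.8 m/s and contact force between small_capacitor and the fingers below 0.01 N) or (linear speed of transformer above 0.8 m/s and contact force between transformer and the fingers below 0.01 N) or (linear speed of circuit_tray above 0.8 m/s and contact force between circuit_tray and the fingers below 0.01 N) or (linear speed of shield_cover above 0.8 m/s and contact force between shield_cover and the fingers below 0.01 N)).
It also fails if it takes over 134 s, if anything falls off the work surface, if the arm or the gripper's body presses on something with over 40 N, if the wrist force passes 120 N, or if a joint passes its speed limit or range.

### The arm

A 6-joint arm with a two-finger parallel gripper is mounted at the origin on the work surface. World frame = base frame: x ahead of the robot, y to its left, z up, the work surface at z = 0. Lengths are in mm, angles in rad, forces in N, time in s.
With the tool pointing down it reaches from about 350 to 775 mm from the base axis. Payload 7.3 kg.
Tool frame: the origin (TCP) lies midway between the tips of the shut fingers; the grasp point (between the pads) lies 19 mm behind it (grasp_offset is the z of the grasp point in the tool frame, in mm); z points along the fingers, y is the direction in which the jaws open and shut (so a half turn about z gives the same grasp; the last joint's range is limited). The gripper opens to 92 mm and grips with 3 to 60 N. Pads are 19 mm wide; open, the fingers measure 130 mm over their backs; the gripper's body (75 mm by 190 mm) begins 47 mm behind the grasp point.
Start: joints at [0.979, 0.342, 1.524, -0, 1.275, -0.146], TCP at [226.358, 473.716, 226.741] pointing down, gripper open.
Joint ranges: [-2.53, 2.53], [-0.77, 2.02], [0.04, 2.7], [-1, 4.14], [0.28, 2.66], [-3.11, 3.11]. Speed limits (rad/s): [2.57, 2.57, 3.14, 3.14, 3.14, 3.14].

### API

Orientations are given as [roll, pitch, yaw] about the fixed x, y, z axes, in that order (R = Rz(yaw) Ry(pitch) Rx(roll)).
In Python, from plant import get_obs, capture, camera_model, close_job, boxes_of, regions_of, place_of, grasp_offset gives the robot as it stands. The module is installed in compiled form; this text tells all that it offers.
- The arm moves only by the tool send_rows, never from a script. Its argument "targets" is a list that holds one entry, the list of rows, each a list of 7 numbers: the turn, a rotation vector about the tool's x, y, z in degrees, then the shift along the tool's x, y, z in mm, then the closure, from -1 (fully open) to 1 (shut). A call has 1 to 5 rows; each row is the pose to reach, as a shift and turn from the pose commanded when the call began, along the tool's axes at that moment; what a row does not reach only later rows make up. A row lasts 1/12 s, in which the tool goes at most 41.7 mm and 7.16 degrees, less where a joint would pass 70% of its speed; a pose out of reach is approached as far as the arm can. A call with a gripper value outside its range is refused whole. The fingers move at their own pace and stop on an object; the grip force is fixed at half the most. Time passes only in rows, so rows that repeat a pose let the fingers close. It gives the time, the measured TCP pose, the force and the opening at its end, in the units of the state.
- get_obs(): the state, without advancing time (a new reading comes with each control period).
- capture(name): name is "scene" or "top"; returns the picture (400x640x3 uint8, red, green, blue); there is no depth.
- camera_model(name): a dict with "K" (3x3 intrinsics, pixels), "world_to_cam" (4x4, takes a point from world to camera coordinates). Camera axes: x right, y up, looking along -z (the intrinsics and any distortion apply to the point x, -y, -z); pixel columns grow to the right and rows downward; lengths in mm; the calibration is good to about 2 mm. A picture is of the moment at which its call begins. camera_model takes no time and is no camera call.
- close_job(): hands the job in, once; it reports no verdict.
Trained networks look in the newest picture that a camera, given by its name, has taken for a name from the list of things; names that differ only in an ending like _2 or _b are one class to them, and where a whole thing is asked for, a point or a joint stands for the part that bears it (a point fixed in the world has none). Each returns a list of dicts, best first, with "conf" (0 to 1); they miss things now and then, are a little off and sometimes report something else, mostly with a low value. They report only what shows in the picture. A call takes as long as a camera call.
- boxes_of(label, camera): "location" ([row, column] in pixels, amid what is visible of it).
- regions_of(label, camera): "region" (400x640 bool, what is visible of it) and "location" ([row, column] in pixels, amid what is visible of it).
- place_of(label, camera): "location" ([row, column] in pixels: a listed point, or the origin of a listed thing).
The state is a dict: "time": time; "joint_positions": joint angles; "dq": joint speeds; "tau": joint torques, N m; "tool_pos": TCP position; "tcp_rot": TCP orientation; "contact_force": force on the tool from outside, world axes, zero at the start; "moment": the same for the moment, N m; "grip_width": finger opening in mm.
Only numpy, scipy, OpenCV 4.12 (cv2) and the standard library are available. Lean on these libraries where they do the work, as an engineer would, in place of code of your own. Each camera call takes 0.05 s, during which the arm holds its last target.

## Working session

There is one attempt and no reset: what is moved stays moved. The work goes in short steps, Python scripts to look and compute and a tool call to move; the robot and the scene stay as the last step left them, time stands still between calls to the robot, and variables do not carry over. Pictures are saved under pics/ and viewed, and the job is handed in when it is done.

Besides the shell and the picture viewer there is one more tool, called after "Emit:" as a command line: name --argument value ..., lists and objects as JSON in quotes. send_rows: Moves the arm, as the interface text tells. Its arguments: {"type":"object","properties":{"targets":{"type":"array","items":{"type":"array","items":{"type":"array","items":{"type":"number"}}}}},"required":["targets"]}

```bash
mkdir -p pics; ls; python3 - <<'E'
from plant import *
import cv2
print(get_obs()); print(grasp_offset if not callable(grasp_offset) else grasp_offset())
for n in("scene","top"):
    im=capture(n); cv2.imwrite(f"pics/{n}0.png",im[:,:,::-1]); print(camera_model(n))
E
```

```text
pics
{'time': 0.0, 'joint_positions': array([ 9.78978505e-01,  3.42714477e-01,  1.52502004e+00, -4.80191726e-06,
        1.27540769e+00, -1.45970261e-01]), 'dq': array([ 5.08985346e-04,  3.88444302e-06,  2.17676373e-04, -1.74880817e-03,
        3.37625248e-05,  1.36608667e-03]), 'tau': array([-5.41553181e-04, -4.31243491e+01, -2.44224930e+01,  7.16901803e-02,
        5.59424073e-02, -1.41549922e-04]), 'tool_pos': array([226.12675118, 473.34891899, 226.04819461]), 'tcp_rot': array([-3.14005891e+00, -2.20843252e-04,  2.69574632e+00]), 'contact_force': array([-0.37889024, -0.17062475,  0.55298015]), 'moment': array([-0.0401033 ,  0.0096211 , -0.07287631]), 'grip_width': 91.750831596766}
-18.8
{'K': array([[450.51420325,   0.        , 317.30856418],
       [  0.        , 450.51420325, 196.86090492],
       [  0.        ,   0.        ,   1.        ]]), 'world_to_cam': array([[-5.88698334e-01,  8.08061367e-01, -2.17048179e-02,
         3.01634832e+02],
       [-4.87804329e-01, -3.33714056e-01,  8.06648539e-01,
         1.91765182e+02],
       [ 6.44578318e-01,  4.85460355e-01,  5.90632742e-01,
        -1.55152176e+03],
       [ 0.00000000e+00,  0.00000000e+00,  0.00000000e+00,
         1.00000000e+00]])}
{'K': array([[421.14811218,   0.        , 322.12485319],
       [  0.        , 421.14811218, 195.20015238],
       [  0.        ,   0.        ,   1.        ]]), 'world_to_cam': array([[-2.36234339e-02, -9.99636168e-01, -1.30178570e-02,
         6.65683453e+00],
       [ 9.95243499e-01, -2.47466546e-02,  9.42230333e-02,
        -5.16514327e+02],
       [-9.45109004e-02, -1.07300660e-02,  9.95465999e-01,
        -1.28424111e+03],
       [ 0.00000000e+00,  0.00000000e+00,  0.00000000e+00,
         1.00000000e+00]])}
```

View pics/scene0.png

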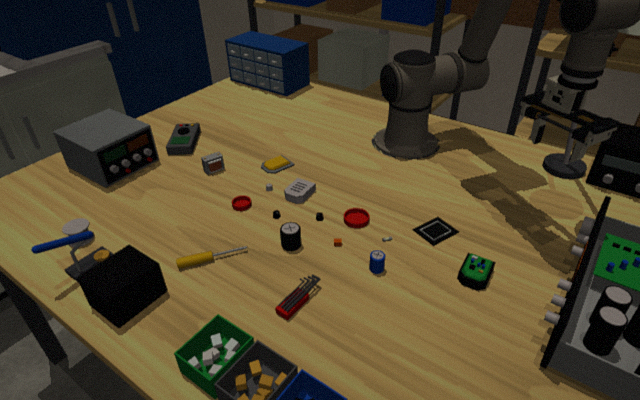

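View pics/top0.png

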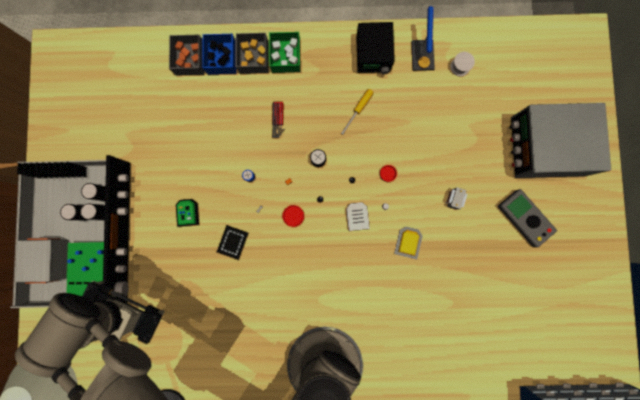

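```bash
cat > h.py <<'E'
import numpy as np, cv2
from scipy.optimize import minimize
from plant import *
def proj(cam,P):
    m=camera_model(cam); P=np.atleast_2d(P).astype(float)
    c=P@m["world_to_cam"][:3,:3].T+m["world_to_cam"][:3,3]
    c=c*[1,-1,-1]; u=c@m["K"].T
    return u[:,:2]/u[:,2:]
def back(cam,rc,z):
    m=camera_model(cam); R=m["world_to_cam"][:3,:3]; t=m["world_to_cam"][:3,3]
    d=np.linalg.inv(m["K"])@np.array([rc[1],rc[0],1.]); d=R.T@(d*[1,-1,-1]); o=-R.T@t
    return o+d*(z-o[2])/d[2]
def box(x,y,z0,z1,cut=0):
    a,b=x/2,y/2
    p=[(-a,-b),(a-cut,-b),(a,-b+cut),(a,b-cut),(a-cut,b),(-a,b)]
    return np.array([(u,v,z) for z in(z0,z1) for u,v in p])
def cyl(d,z0,z1):
    t=np.linspace(0,2*np.pi,33)[:-1]
    return np.array([(d/2*np.cos(s),d/2*np.sin(s),z) for z in(z0,z1) for s in t])
# list of convex pieces
M={"large_capacitor":[cyl(50,0,55)],"small_capacitor":[cyl(35,0,45)],
"transformer":[box(60,30,0,50),box(38,46,9,41)],
"circuit_tray":[box(84,64,0,24,14),box(74,54,24,33,14)],
"shield_cover":[box(84,64,0,26,14)],
"large_cup":[cyl(70,0,16)],"small_cup":[cyl(55,0,16)],
"transformer_pad":[box(92,76,0,3)],"module_base":[box(92,72,0,6,14),np.vstack([box(74,54,6,6,14),box(66,46,15,15,14)])]}
S=8
def mask(name,cam,pose,z,r0,c0,h,w):
    x,y,a=pose; R=np.array([[np.cos(a),-np.sin(a),0],[np.sin(a),np.cos(a),0],[0,0,1]])
    im=np.zeros((h*S,w*S),np.uint8)
    for V in M[name]:
        uv=proj(cam,V@R.T+[x,y,z])-[c0,r0]
        # pixel centre convention: pixel i covers i-.5..i+.5
        hull=cv2.convexHull(((uv+0.5)*S).astype(np.float32))
        cv2.fillConvexPoly(im,np.round(hull*16).astype(np.int32),255,shift=4)
    return cv2.resize(im,(w,h),interpolation=cv2.INTER_AREA)/255.
def fit(name,regs,p0,z=0,yaw=True):
    """regs: dict cam->region"""
    W={}
    for cam,r in regs.items():
        rr,cc=np.where(r); W[cam]=(max(rr.min()-12,0),max(cc.min()-12,0),np.ptp(rr)+25,np.ptp(cc)+25)
    def cost(p):
        s=0
        for cam,r in regs.items():
            r0,c0,h,w=W[cam]; g=r[r0:r0+h,c0:c0+w].astype(float)
            m=mask(name,cam,(p[0],p[1],p[2]/50.),z,r0,c0,*g.shape)
            s+=np.abs(m-g).sum()/g.sum()
        return s
    best=None
    for a in (np.arange(-180,180,30) if yaw else [0]):
        x0=np.array([p0[0],p0[1],np.deg2rad(a)*50]); 
        c=cost(x0)
        if best is None or c<best[0]: best=(c,x0)
    cand=sorted([(cost(np.array([p0[0],p0[1],np.deg2rad(a)*50])),a) for a in (range(-180,180,20) if yaw else [0])])[:4]
    out=[]
    for _,a in cand:
        s=np.array([[0,0,0],[8,0,0],[0,8,0],[0,0,15 if yaw else 0]])+[p0[0],p0[1],np.deg2rad(a)*50]
        if not yaw: s=s[:3]
        if yaw: r=minimize(cost,s[0],method="Nelder-Mead",options=dict(initial_simplex=s,xatol=.1,fatol=1e-4)); out.append((r.fun,r.x[0],r.x[1],r.x[2]/50))
        else: r=minimize(lambda q:cost((q[0],q[1],0)),s[0,:2],method="Nelder-Mead",options=dict(initial_simplex=s[:,:2],xatol=.1,fatol=1e-4)); out.append((r.fun,r.x[0],r.x[1],0))
    return sorted(out)
E
cat > look.py <<'E'
from h import *; import pickle,sys
for c in("top","scene"): 
    im=capture(c); np.save(c+".npy",im)
D={}
for n in M:
    regs={}
    for c in("top","scene"):
        rg=regions_of(n,c)
        print(n,c,[(round(r["conf"],2),np.round(r["location"],1).tolist(),int(r["region"].sum())) for r in rg[:3]])
        if rg: regs[c]=rg[0]["region"]
    D[n]=regs
pickle.dump(D,open("regs.pkl","wb"))
E
python3 look.py; python3 -c "
from h import *
print(get_obs()['time'])"
```

```text
large_capacitor top [(0.71, [159.2, 318.2], 231)]
large_capacitor scene [(0.84, [234.8, 287.4], 575)]
small_capacitor top [(0.69, [200.5, 457.7], 345), (0.63, [178.5, 246.3], 135), (0.56, [213.5, 187.3], 615)]
small_capacitor scene [(0.61, [262.4, 377.7], 312)]
transformer top [(0.74, [199.2, 456.2], 350)]
transformer scene [(0.59, [161.4, 213.0], 393)]
circuit_tray top [(0.7, [215.4, 188.0], 602), (0.57, [158.3, 318.2], 249)]
circuit_tray scene [(0.77, [271.2, 478.1], 946)]
shield_cover top [(0.72, [217.6, 356.3], 545)]
shield_cover scene [(0.83, [185.6, 299.1], 567)]
large_cup top [(0.61, [216.0, 292.6], 391), (0.5, [173.1, 390.4], 248)]
large_cup scene [(0.85, [216.0, 355.0], 435), (0.51, [164.4, 275.8], 385)]
small_cup top [(0.73, [169.2, 390.3], 259)]
small_cup scene [(0.55, [204.1, 239.6], 272)]
transformer_pad top [(0.83, [245.0, 232.2], 699)]
transformer_pad scene [(0.93, [227.0, 436.1], 690)]
module_base top [(0.81, [240.1, 410.1], 621)]
module_base scene [(0.86, [164.4, 274.5], 376)]
1.1
```

```bash
cat > fitall.py <<'E'
from h import *; import pickle
D=pickle.load(open("regs.pkl","rb"))
for n,regs in D.items():
    for use in (["top"],["scene"],["top","scene"]):
        rs={c:regs[c] for c in use if c in regs}
        if not rs: continue
        c=use[0]; rr,cc=np.where(regs[c]) ; p=back(c,(rr.mean(),cc.mean()),max(v[:,2].max() for v in M[n])/2)
        o=fit(n,rs,p,yaw="cap" not in n and "cup" not in n)
        print(n,use,[tuple(np.round(k,3).tolist()) for k in o[:2]])
E
python3 fitall.py
```

```text
large_capacitor ['top'] [(0.097, 632.943, 3.187, 0.0)]
large_capacitor ['scene'] [(0.076, 633.584, 5.339, 0.0)]
large_capacitor ['top', 'scene'] [(0.19, 632.95, 3.96, 0.0)]
small_capacitor ['top'] [(0.55, 504.343, -425.253, 0.0)]
small_capacitor ['scene'] [(0.1, 584.954, 225.541, 0.0)]
small_capacitor ['top', 'scene'] [(1.55, 504.343, -425.253, 0.0)]
transformer ['top'] [(0.074, 494.261, -419.245, -0.443), (0.074, 494.261, -419.245, 2.698)]
transformer ['scene'] [(0.058, 497.311, -417.439, -3.46), (0.058, 497.311, -417.439, -0.318)]Traceback (most recent call last):
  File "fitall.py", line 8, in <module>
    o=fit(n,rs,p,yaw="cap" not in n and "cup" not in n)
  File "h.py", line 59, in fit
    if yaw: r=minimize(cost,s[0],method="Nelder-Mead",options=dict(initial_simplex=s,xatol=.1,fatol=1e-4)); out.append((r.fun,r.x[0],r.x[1],r.x[2]/50))
              ~~~~~~~~^^^^^^^^^^^^^^^^^^^^^^^^^^^^^^^^^^^^^^^^^^^^^^^^^^^^^^^^^^^^^^^^^^^^^^^^^^^^^^^^^^^^
    res = _minimize_neldermead(fun, x0, args, callback, bounds=bounds,
                               **options)
    fxc = func(xc)
    fx = function(np.copy(x), *(wrapper_args + args))
  File "h.py", line 46, in cost
    m=mask(name,cam,(p[0],p[1],p[2]/50.),z,r0,c0,*g.shape)
  File "h.py", line 32, in mask
    uv=proj(cam,V@R.T+[x,y,z])-[c0,r0]
       ~~~~^^^^^^^^^^^^^^^^^^^
  File "h.py", line 5, in proj
    m=camera_model(cam); P=np.atleast_2d(P).astype(float)
ValueError: time passes only in moves, steps and waits
```

```bash
python3 - <<'E'
import re
s=open('h.py').read()
s=s.replace("def proj(","import os,pickle\nif not os.path.exists('cm.pkl'): pickle.dump({c:camera_model(c) for c in('top','scene')},open('cm.pkl','wb'))\nCM=pickle.load(open('cm.pkl','rb'))\ncamera_model=lambda c:CM[c]\ndef proj(",1)
open('h.py','w').write(s)
s=open('look.py').read().replace("D[n]=regs","D[n]=regs\nD['small_capacitor']['top']=[r for r in regions_of('small_capacitor','top') if abs(r['location'][1]-246)<15][0]['region'] if 0 else D['small_capacitor'].get('top')")
E
python3 - <<'E'
import sys; sys.path.insert(0,'.')
import os; os.chdir('.')
from h import *
D=pickle.load(open("regs.pkl","rb"))
rg=regions_of("small_capacitor","top")
for r in rg:
    if abs(r["location"][1]-247)<15: D["small_capacitor"]["top"]=r["region"]; print("ok")
pickle.dump(D,open("regs.pkl","wb"))
for cam in("top","scene"):
    im=np.load(cam+".npy")[:,:,::-1].copy(); 
    sub={"top":(130,160,270,480),"scene":(140,190,300,510)}[cam]
    r0,c0,r1,c1=sub
    f=2.5
    o=cv2.resize(im[r0:r1,c0:c1],None,fx=f,fy=f,interpolation=cv2.INTER_CUBIC)
    for n,rg in D.items():
        if cam in rg:
            m=cv2.resize(rg[cam][r0:r1,c0:c1].astype(np.uint8),(o.shape[1],o.shape[0]),interpolation=cv2.INTER_NEAREST)
            cs,_=cv2.findContours(m,cv2.RETR_EXTERNAL,cv2.CHAIN_APPROX_NONE); cv2.drawContours(o,cs,-1,(255,0,255),1)
    cv2.imwrite(f"pics/reg_{cam}.png",o); print(o.shape)
E
timeout 500 python3 fitall.py
```

```text
ok
(350, 800, 3)
(400, 800, 3)
large_capacitor ['top'] [(0.097, 632.943, 3.187, 0.0)]
large_capacitor ['scene'] [(0.076, 633.584, 5.339, 0.0)]
large_capacitor ['top', 'scene'] [(0.19, 632.95, 3.96, 0.0)]
small_capacitor ['top'] [(0.089, 583.738, 223.052, 0.0)]
small_capacitor ['scene'] [(0.1, 584.954, 225.541, 0.0)]
small_capacitor ['top', 'scene'] [(0.229, 584.064, 224.2, 0.0)]
transformer ['top'] [(0.074, 494.261, -419.245, -0.443), (0.074, 494.261, -419.245, 2.698)]
transformer ['scene'] [(0.058, 497.311, -417.439, -3.46), (0.058, 497.311, -417.439, -0.318)]
transformer ['top', 'scene'] [(0.168, 495.26, -419.054, -0.382), (0.168, 495.26, -419.054, 2.76)]
circuit_tray ['top'] [(0.036, 474.17, 418.285, 0.065), (0.036, 474.066, 418.308, 0.067)]
circuit_tray ['scene'] [(0.078, 475.52, 421.82, 0.09), (0.078, 475.401, 421.845, 0.094)]
circuit_tray ['top', 'scene'] [(0.164, 474.191, 420.195, 0.072), (0.164, 474.263, 419.808, 0.057)]
shield_cover ['top'] [(0.049, 448.842, -114.108, 0.076), (0.049, 448.883, -114.07, 0.074)]
shield_cover ['scene'] [(0.061, 449.993, -111.603, 0.081), (0.062,
[... 331 characters left out ...]
, 0.0)]
small_cup ['scene'] [(0.061, 584.209, -213.068, 0.0)]
small_cup ['top', 'scene'] [(0.17, 583.552, -215.502, 0.0)]
transformer_pad ['top'] [(0.052, 377.638, 278.983, -0.36), (0.052, 377.638, 278.983, 2.782)]
transformer_pad ['scene'] [(0.063, 379.413, 281.931, -0.36), (0.063, 379.413, 281.931, 2.782)]
transformer_pad ['top', 'scene'] [(0.156, 378.401, 280.275, -3.498), (0.156, 378.401, 280.275, -0.356)]
module_base ['top'] [(0.104, 365.922, -273.368, -0.264), (0.105, 365.696, -273.115, -0.269)]
module_base ['scene'] [(0.079, 363.757, -269.227, -0.277), (0.079, 364.053, -269.107, -0.271)]
module_base ['top', 'scene'] [(0.218, 365.1, -271.255, -0.28), (0.218, 364.781, -271.328, -0.275)]
```

View pics/reg_top.png

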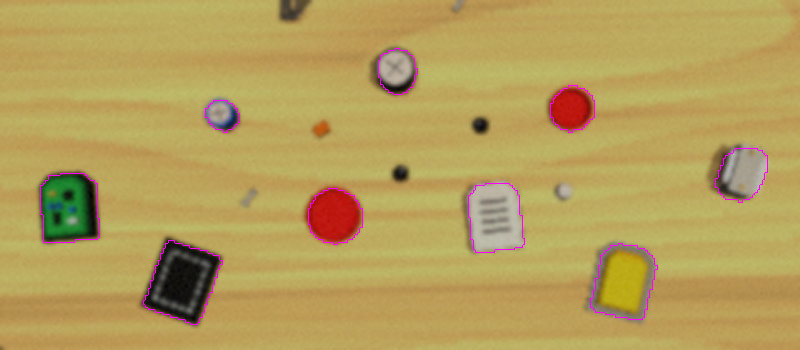

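View pics/reg_scene.png

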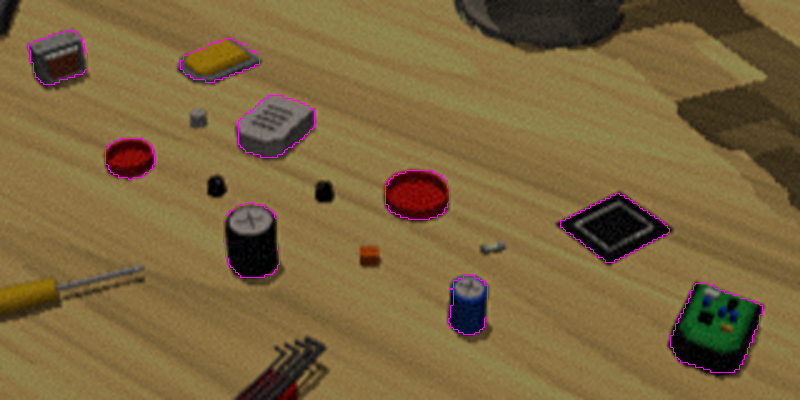

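```bash
cat > go.py <<'E'
import sys,numpy as np
from plant import get_obs
from scipy.spatial.transform import Rotation as Ro
o=get_obs(); p=o["tool_pos"]; R=Ro.from_euler("xyz",o["tcp_rot"])
a=list(map(float,sys.argv[1:]))
print("t",round(o["time"],2),"pos",p.round(1),"rpy",o["tcp_rot"].round(4),"F",o["contact_force"].round(1),"w",round(o["grip_width"],1))
# several waypoints x y z psi, all from the present pose
for i in range(0,len(a),4):
    T=Ro.from_euler("xyz",[np.pi,0,a[i+3]])
    d=R.inv().apply(np.array(a[i:i+3])-p); r=np.degrees((R.inv()*T).as_rotvec())
    print(" turn",r.round(2),"shift",d.round(1),"rows>=%.1f"%max(np.linalg.norm(d)/41.7,np.linalg.norm(r)/7.16))
E
python3 go.py 400 435 150 3.22
```

```text
t 1.15 pos [226.3 473.7 226.7] rpy [3.1415 0.     2.6958] F [-0.  -0.1  0.2] w 92.2
 turn [  0.     0.   -30.03] shift [-173.4   39.9   76.7] rows>=4.6
```

Emit:
send_rows --targets '[[[0,0,-30,-173.4,39.9,76.7,-1],[0,0,-30,-173.4,39.9,76.7,-1],[0,0,-30,-173.4,39.9,76.7,-1],[0,0,-30,-173.4,39.9,76.7,-1],[0,0,-30,-173.4,39.9,76.7,-1]]]'

```text
time: 1.57
tool_pos: [402.5, 433.7, 148.6]
tcp_rot: [-3.141, -0.0, -3.058]
contact_force: [-0.3, 0.4, 0.3]
grip_width: 91.8
```

```bash
python3 go.py 475 420 60 3.22 475 420 4 3.22
```

```text
t 1.57 pos [402.5 433.7 148.6] rpy [-3.1409e+00 -1.0000e-04 -3.0582e+00] F [-0.3  0.4  0.3] w 91.8
 turn [-0.04 -0.    0.29] shift [-71.1 -19.7  88.6] rows>=2.8
 turn [-0.04 -0.    0.29] shift [-71.1 -19.6 144.6] rows>=3.9
```

Emit:
send_rows --targets '[[[0,0,0,-71,-20,80,-1],[0,0,0,-71,-20,80,-1],[0,0,0,-71,-20,80,-1],[0,0,0,-71,-20,80,-1],[0,0,0,-71,-20,80,-1]]]'

```text
time: 1.98
tool_pos: [472.3, 419.7, 68.6]
tcp_rot: [-3.14, -0.003, -3.066]
contact_force: [0.3, -0.1, -0.3]
grip_width: 92.0
```

```bash
python3 go.py 475 420 4 3.22; python3 - <<'E'
from h import *
for c in("top","scene"):
    im=capture(c); p=proj(c,[475,420,15])[0].astype(int)
    r,cc=max(p[1]-60,0),max(p[0]-80,0)
    cv2.imwrite(f"pics/t1{c}.png",cv2.resize(im[r:r+120,cc:cc+160,::-1],None,fx=4,fy=4,interpolation=cv2.INTER_CUBIC))
E
```

```text
t 1.98 pos [472.3 419.7  68.6] rpy [-3.1404e+00 -2.6000e-03 -3.0655e+00] F [ 0.3 -0.1 -0.3] w 92.0
 turn [-0.07 -0.15 -0.13] shift [-2.9  0.2 64.6] rows>=1.6
```

View pics/t1scene.png

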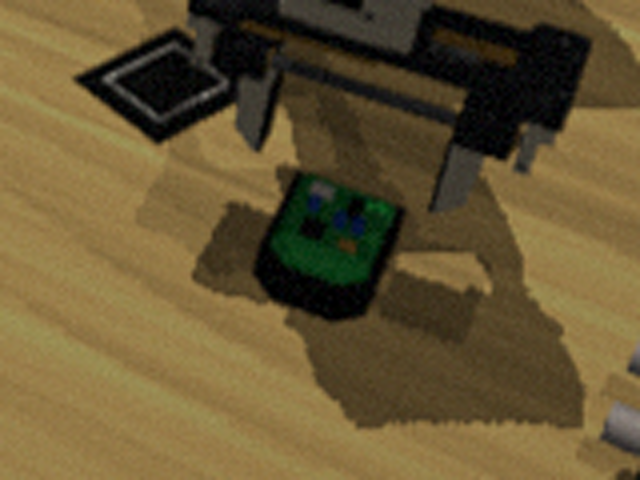

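View pics/t1top.png

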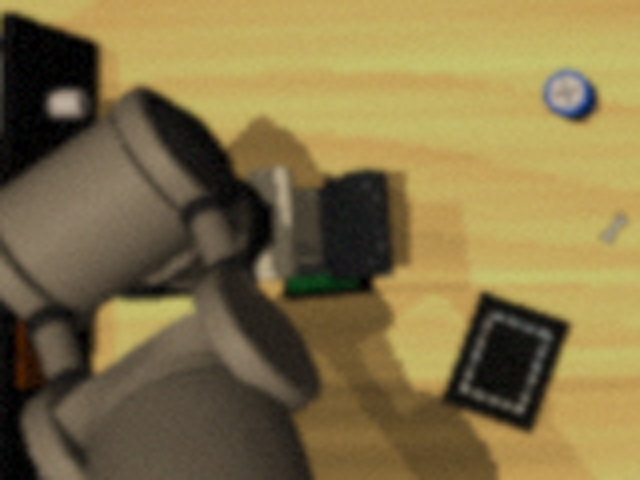

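Emit:
send_rows --targets '[[[0,0,0,-2.5,0,40,-1],[0,0,0,-2.5,0,64.5,-1],[0,0,0,-2.5,0,64.5,-1],[0,0,0,-2.5,0,64.5,1],[0,0,0,-2.5,0,64.5,1]]]'

```text
time: 2.5
tool_pos: [475.4, 422.1, 8.2]
tcp_rot: [3.14, 0.003, -3.063]
contact_force: [-0.3, 0.1, 1.0]
grip_width: 82.8
```

Emit:
send_rows --targets '[[[0,0,0,0,0,0,1],[0,0,0,0,0,0,1],[0,0,0,0,0,0,1],[0,0,0,0,0,0,1],[0,0,0,0,0,0,1]]]'

```text
time: 2.92
tool_pos: [475.5, 421.3, 7.2]
tcp_rot: [3.14, 0.002, -3.064]
contact_force: [-1.0, 0.9, 6.7]
grip_width: 63.9
```

Emit:
send_rows --targets '[[[0,0,0,0,0,-10,1],[0,0,0,0,0,-40,1],[0,0,0,0,0,-80,1],[0,0,0,0,0,-120,1],[0,0,0,0,0,-120,1]]]'

```text
time: 3.33
tool_pos: [478.4, 423.2, 135.1]
tcp_rot: [3.134, 0.013, -3.064]
contact_force: [1.6, 1.8, -0.4]
grip_width: 63.7
```

```bash
python3 go.py 473 150 128 3.05 400 -150 128 2.87 365 -271 80 2.87
```

```text
t 3.33 pos [478.4 423.2 135.1] rpy [ 3.134   0.013  -3.0638] F [ 1.6  1.8 -0.4] w 63.7
 turn [0.5  0.71 9.71] shift [  26.7 -272.     4.7] rows>=6.6
 turn [ 0.56  0.66 20.02] shift [ 122.8 -565.4    1.3] rows>=13.9
 turn [ 0.56  0.66 20.02] shift [ 167.7 -683.7   47.8] rows>=16.9
```

Emit:
send_rows --targets '[[[0,0,2,5,-25,0,1],[0,0,4,10,-60,0,1],[0,0,6,15,-95,0,1],[0,0,8,20,-135,0,1],[0,0,9.5,20,-175,0,1]]]'

```text
time: 3.75
tool_pos: [467.3, 243.3, 125.9]
tcp_rot: [3.142, -0.0, 3.053]
contact_force: [0.5, -0.9, -1.0]
grip_width: 64.3
```

```bash
python3 go.py 450 70 128 3.0 400 -150 128 2.87 365 -271 80 2.87
```

```text
t 3.75 pos [467.3 243.3 125.9] rpy [ 3.1416e+00 -2.0000e-04  3.0531e+00] F [ 0.5 -0.9 -1. ] w 64.3
 turn [ 0.   -0.01  3.04] shift [   1.9 -174.2   -2.1] rows>=4.2
 turn [-0.000e+00 -1.000e-02  1.049e+01] shift [  32.3 -397.7   -2.1] rows>=9.6
 turn [-0.000e+00 -1.000e-02  1.049e+01] shift [  56.4 -521.3   45.9] rows>=12.6
```

Emit:
send_rows --targets '[[[0,0,2,3,-38,0,1],[0,0,4,6,-78,0,1],[0,0,6,10,-118,0,1],[0,0,8,15,-158,0,1],[0,0,10,18,-198,0,1]]]'

```text
time: 4.17
tool_pos: [432.2, 47.4, 126.0]
tcp_rot: [3.141, 0.001, 2.878]
contact_force: [0.7, -0.3, -0.9]
grip_width: 64.0
```

```bash
python3 go.py 400 -150 128 2.87 365 -271 80 2.87
```

```text
t 4.17 pos [432.2  47.4 126. ] rpy [3.1415e+00 6.0000e-04 2.8776e+00] F [ 0.7 -0.3 -0.9] w 64.0
 turn [0.01 0.03 0.44] shift [ -20.4 -199.    -2. ] rows>=4.8
 turn [0.01 0.03 0.44] shift [ -18.2 -324.9   46. ] rows>=7.9
```

Emit:
send_rows --targets '[[[0,0,0.4,-3,-38,0,1],[0,0,0.4,-7,-78,0,1],[0,0,0.4,-10,-118,0,1],[0,0,0.4,-15,-158,0,1],[0,0,0.4,-18,-198,0,1]]]'

```text
time: 4.58
tool_pos: [398.7, -148.9, 126.2]
tcp_rot: [-3.141, 0.001, 2.872]
contact_force: [1.5, -0.3, -1.2]
grip_width: 64.1
```

```bash
python3 go.py  365 -271 80 2.87
```

```text
t 4.58 pos [ 398.7 -148.9  126.2] rpy [-3.1413e+00  1.5000e-03  2.8720e+00] F [ 1.5 -0.3 -1.2] w 64.1
 turn [-0.02  0.09  0.11] shift [   0.  -126.7   46.2] rows>=3.2
```

Emit:
send_rows --targets '[[[0,0,0,0,-40,20,1],[0,0,0,0,-80,40,1],[0,0,0,0,-115,60,1],[0,0,0,0,-127,72,1],[0,0,0,0,-127,72,1]]]'

```text
time: 5.0
tool_pos: [363.6, -271.8, 51.6]
tcp_rot: [3.141, -0.002, 2.868]
contact_force: [-0.9, 0.5, -0.6]
grip_width: 64.0
```

Emit:
send_rows --targets '[[[0,0,0,0,0,0,1],[0,0,0,0,0,0,1]]]'

```text
time: 5.17
tool_pos: [365.5, -268.7, 54.1]
tcp_rot: [3.141, 0.0, 2.872]
contact_force: [0.4, 0.8, -0.4]
grip_width: 63.6
```

```bash
python3 go.py  365 -271 20 2.87; python3 - <<'E'
from h import *
for c in("top","scene"):
    im=capture(c); p=proj(c,[365,-271,15])[0].astype(int)
    r,cc=max(p[1]-60,0),max(p[0]-80,0)
    cv2.imwrite(f"pics/t2{c}.png",cv2.resize(im[r:r+120,cc:cc+160,::-1],None,fx=4,fy=4,interpolation=cv2.INTER_CUBIC))
E
```

```text
t 5.17 pos [ 365.5 -268.7   54.1] rpy [3.1414e+00 2.0000e-04 2.8720e+00] F [ 0.4  0.8 -0.4] w 63.6
 turn [0.01 0.01 0.12] shift [-0.1 -2.4 34.1] rows>=0.8
```

View pics/t2scene.png

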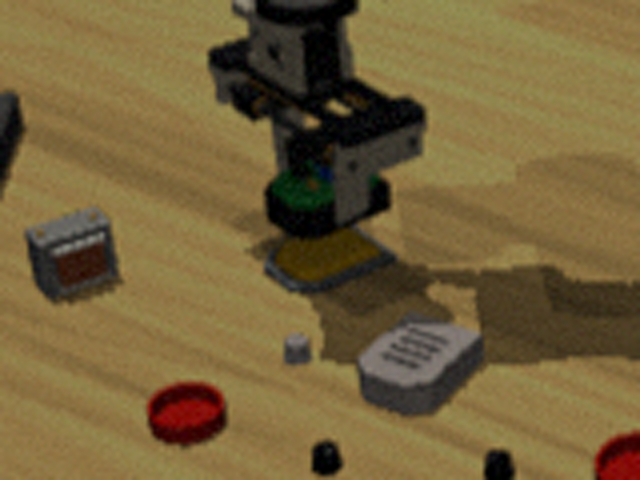

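View pics/t2top.png

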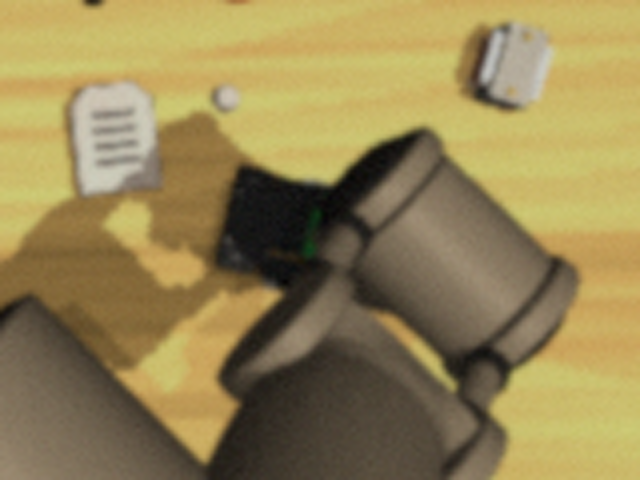

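```bash
cat > ov.py <<'E'
from h import *
def poly(o,cam,V,pose,z,r0,c0,f,col):
    x,y,a=pose; R=np.array([[np.cos(a),-np.sin(a),0],[np.sin(a),np.cos(a),0],[0,0,1]])
    uv=(proj(cam,V@R.T+[x,y,z])-[c0,r0]+.5)*f-.5
    n=len(V)//2
    for k in (uv[:n],uv[n:]): cv2.polylines(o,[np.round(k*16).astype(np.int32)],True,col,1,cv2.LINE_AA,4)
def over(im,cam,items,ctr,fn,hw=(30,40),f=10):
    p=proj(cam,ctr)[0].astype(int); r0,c0=max(p[1]-hw[0],0),max(p[0]-hw[1],0)
    o=cv2.resize(im[r0:r0+2*hw[0],c0:c0+2*hw[1],::-1],None,fx=f,fy=f,interpolation=cv2.INTER_CUBIC)
    for n,pose,z,col in items:
        for V in M[n]: poly(o,cam,V,pose,z,r0,c0,f,col)
    cv2.imwrite(fn,o)
E
python3 - <<'E'
from ov import *
over(np.load("scene.npy"),"scene",[("module_base",(363.8,-269.2,-.274),0,(255,0,255))],[364,-270,5],"pics/ovb.png")
im=capture("scene"); np.save("s2.npy",im)
over(im,"scene",[("module_base",(363.8,-269.2,-.274),0,(255,0,255)),("circuit_tray",(365.5,-268.7,-.27),47,(255,255,0))],[364,-270,30],"pics/ovc.png")
E
```

```text
(no output)
```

View pics/ovb.png

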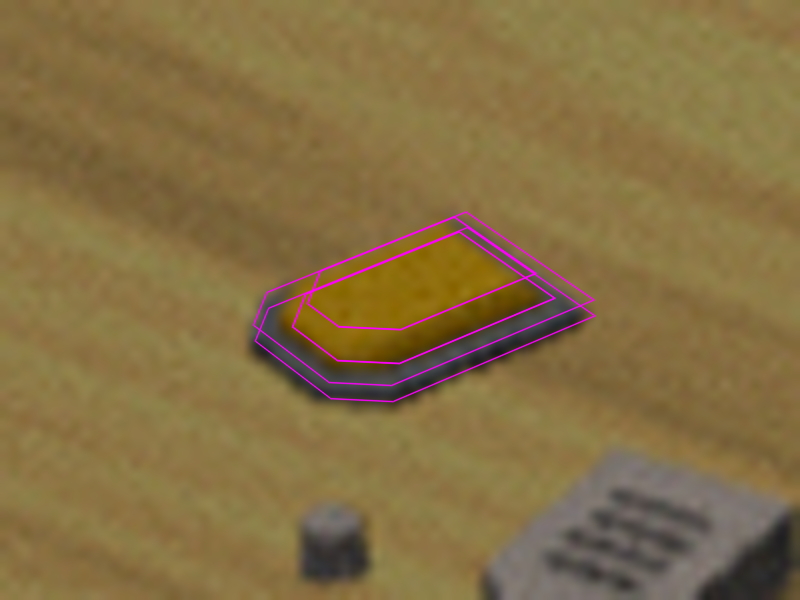

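View pics/ovc.png

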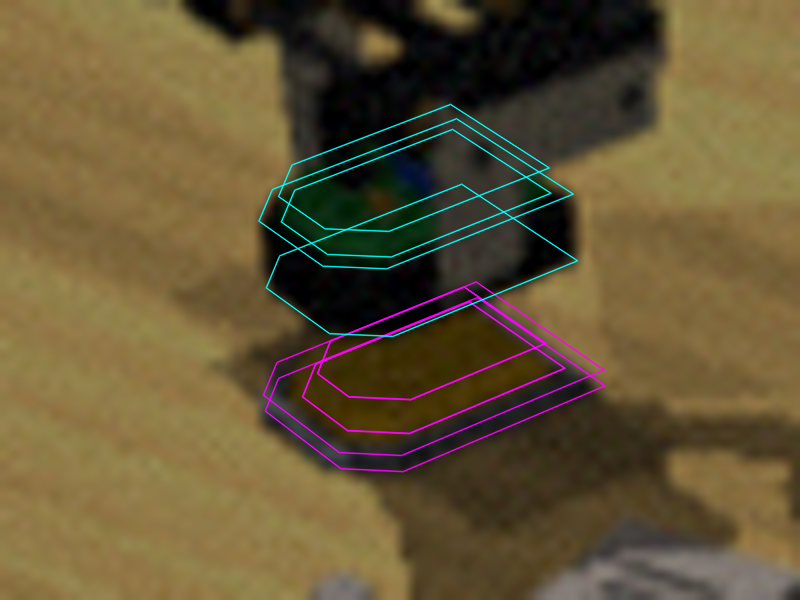

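```bash
python3 - <<'E'
from h import *
M["step"]=[M["module_base"][1]]
M["plate"]=M["module_base"]
for c in("top","scene"):
    im=np.load(c+".npy"); hsv=cv2.cvtColor(cv2.GaussianBlur(im,(3,3),0),cv2.COLOR_RGB2HSV)
    p=proj(c,[365,-271,10])[0].astype(int)
    for sm in (150,170,190):
        m=(hsv[...,1]>sm)&(hsv[...,0]<35)
        b=np.zeros_like(m); b[p[1]-20:p[1]+20,p[0]-24:p[0]+24]=1; m&=b
        n,l,st,ce=cv2.connectedComponentsWithStats(m.astype(np.uint8)); k=1+np.argmax(st[1:,4]); r=l==k
        o=fit("step",{c:r},[365,-271])
        print(c,sm,int(r.sum()),[np.round(q,3).tolist() for q in o[:2]])
E
```

```text
top 150 381 [[0.07, 366.817, -271.974, -0.266], [0.07, 366.814, -272.054, -0.265]]
top 170 362 [[0.109, 366.928, -271.838, -0.269], [0.11, 367.129, -271.992, -0.256]]
top 190 334 [[0.198, 367.179, -271.914, -0.266], [0.199, 366.511, -272.157, -0.268]]
scene 150 241 [[0.078, 367.552, -272.564, -0.272], [0.078, 367.567, -272.664, -0.264]]
scene 170 225 [[0.081, 368.595, -271.655, -0.27], [0.082, 368.457, -271.427, -0.287]]
scene 190 203 [[0.157, 368.551, -271.307, -0.32], [0.158, 368.912, -272.001, -0.3]]
```

```bash
python3 - <<'E'
from ov import *
P=(367.8,-272.2,-.27)
over(np.load("scene.npy"),"scene",[("module_base",P,0,(255,0,255))],[364,-270,5],"pics/ovb2.png")
over(np.load("top.npy"),"top",[("module_base",P,0,(255,0,255))],[364,-270,5],"pics/ovt2.png")
a=cv2.imread("pics/ovb2.png");b=cv2.imread("pics/ovt2.png")
cv2.imwrite("pics/ovbt.png",np.hstack([a[100:500,150:650],b[100:500,150:650]])[:, :1000][:, ::1][:, :800] if 0 else cv2.resize(np.hstack([a[100:500,150:650],b[100:500,150:650]]),(800,320)))
E
```

```text
(no output)
```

View pics/ovbt.png

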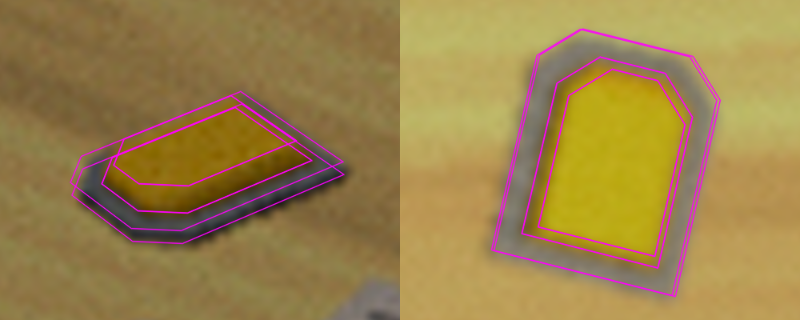

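```bash
cat >> ov.py <<'E'
def both(n,P,fn,z=0):
    L=[]
    for c in("scene","top"):
        over(np.load(c+".npy"),c,[(n,P,z,(255,0,255))],[P[0],P[1],15],"pics/_.png"); L.append(cv2.imread("pics/_.png")[100:500,150:650])
    cv2.imwrite(fn,cv2.resize(np.hstack(L),(800,320)))
E
python3 -c "
from ov import *
both('circuit_tray',(475.5,421.3,.078),'pics/ot.png')"
```

```text
(no output)
```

View pics/ot.png

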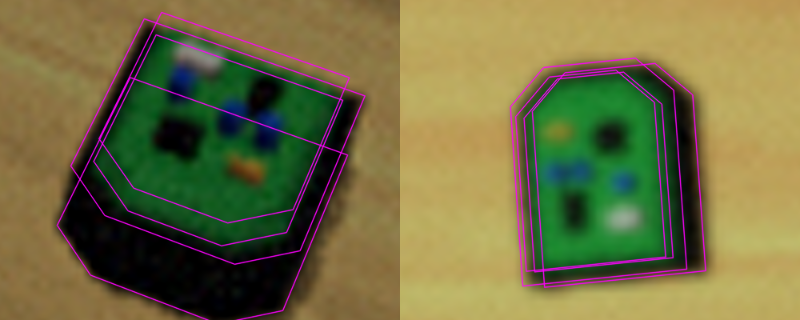

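```bash
python3 go.py  367.5 -272 30 2.87
```

```text
t 5.32 pos [ 366.1 -268.5   54.4] rpy [-3.1410e+00  1.4000e-03  2.8739e+00] F [ 0.7 -0.7 -0.1] w 63.7
 turn [-0.04  0.08  0.22] shift [-2.2 -3.  24.4] rows>=0.6
```

Emit:
send_rows --targets '[[[0,0,0.2,-2.2,-3,10,1],[0,0,0.2,-2.2,-3,20,1],[0,0,0.2,-2.2,-3,24,1],[0,0,0.2,-2.2,-3,24,1]]]'

```text
time: 5.65
tool_pos: [366.4, -271.9, 28.5]
tcp_rot: [3.14, -0.002, 2.869]
contact_force: [0.3, -0.1, -0.6]
grip_width: 63.4
```

```bash
python3 go.py  367.5 -272 13 2.87;  python3 - <<'E'
from ov import *
im=capture("scene"); np.save("s2.npy",im)
over(im,"scene",[("module_base",(367.5,-272,-.27),0,(255,0,255)),("circuit_tray",(367.5,-272,-.27),23,(255,255,0))],[364,-270,30],"pics/ovd.png")
E
```

```text
t 5.65 pos [ 366.4 -271.9   28.5] rpy [ 3.1405e+00 -1.6000e-03  2.8692e+00] F [ 0.3 -0.1 -0.6] w 63.4
 turn [ 0.06 -0.09 -0.04] shift [-1.1  0.2 15.5] rows>=0.4
```

View pics/ovd.png

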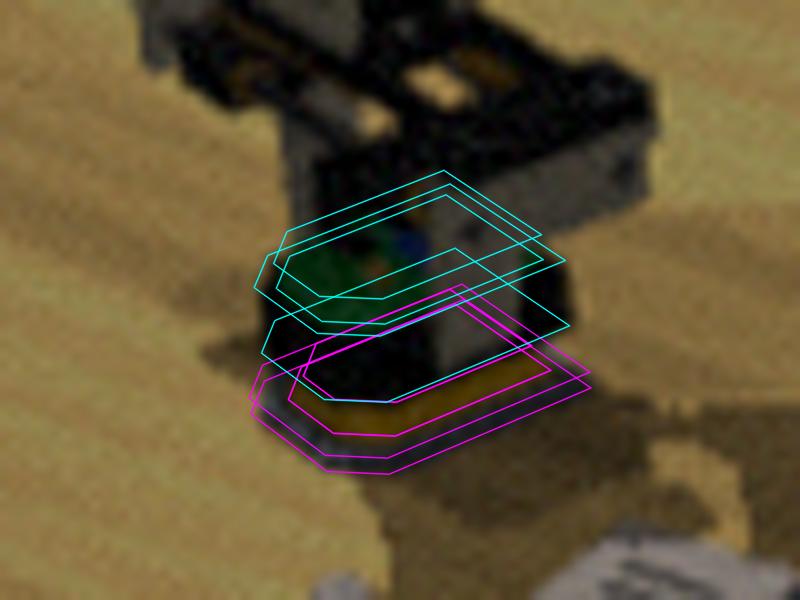

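Emit:
send_rows --targets '[[[0,0,0,-1,0,4,1],[0,0,0,-1,0,7,1],[0,0,0,-1,0,9,1],[0,0,0,-1,0,10,1]]]'

```text
time: 6.03
tool_pos: [367.6, -272.9, 19.3]
tcp_rot: [3.141, -0.0, 2.869]
contact_force: [-0.7, 0.1, -1.6]
grip_width: 63.6
```

Emit:
send_rows --targets '[[[0,0,0,0,0,1,1],[0,0,0,0,0,2,1],[0,0,0,0,0,3,1]]]'

```text
time: 6.28
tool_pos: [367.7, -272.9, 16.6]
tcp_rot: [3.141, 0.0, 2.868]
contact_force: [1.2, 3.1, 4.8]
grip_width: 63.9
```

Emit:
send_rows --targets '[[[0,0,0,0,0,1,1],[0,0,0,0,0,2,1],[0,0,0,0,0,3,1],[0,0,0,0,0,3,1]]]'

```text
time: 6.62
tool_pos: [367.5, -272.3, 13.2]
tcp_rot: [3.141, -0.001, 2.869]
contact_force: [2.5, 5.1, 1.0]
grip_width: 63.9
```

Emit:
send_rows --targets '[[[0,0,0,0,0,1,1],[0,0,0,0,0,1,1]]]'

```text
time: 6.78
tool_pos: [367.5, -272.3, 13.2]
tcp_rot: [3.141, -0.001, 2.869]
contact_force: [0.0, 7.3, 13.3]
grip_width: 64.0
```

Emit:
send_rows --targets '[[[0,0,0,0,0,1,1],[0,0,0,0,0,1,1]]]'

```text
time: 6.95
tool_pos: [367.5, -272.3, 13.1]
tcp_rot: [3.141, -0.0, 2.869]
contact_force: [-2.7, 8.8, 25.9]
grip_width: 63.6
```

Emit:
send_rows --targets '[[[0,0,0,0,0,-1.5,1],[0,0,0,0,0,-1.5,-1],[0,0,0,0,0,-1.5,-1],[0,0,0,0,0,-1.5,-1],[0,0,0,0,0,-1.5,-1]]]'

```text
time: 7.37
tool_pos: [367.7, -273.4, 12.9]
tcp_rot: [-3.141, 0.0, 2.868]
contact_force: [0.2, 0.1, 0.1]
grip_width: 85.4
```

Emit:
send_rows --targets '[[[0,0,0,0,0,-2,-1],[0,0,0,0,0,-25,-1],[0,0,0,0,0,-60,-1],[0,0,0,0,0,-90,-1],[0,0,0,0,0,-90,-1]]]'

```text
time: 7.78
tool_pos: [369.9, -275.4, 107.9]
tcp_rot: [-3.137, 0.008, 2.869]
contact_force: [1.3, -0.8, -0.0]
grip_width: 91.9
```

```bash
python3 go.py  449.8 -112 80 3.22; python3 - <<'E'
from ov import *
for c in("scene","top"): np.save(c+"3.npy",capture(c))
im=np.load("scene3.npy")
over(im,"scene",[("circuit_tray",(367.5,-272.3,-.272),6,(255,0,255))],[364,-270,20],"pics/ove.png")
for n in("circuit_tray","shield_cover"):
  for c in("scene","top"):
    rg=regions_of(n,c)
    if rg: 
        o=fit(n,{c:rg[0]["region"]},back(c,rg[0]["location"],20 if n[0]=="c" else 10),z=6 if n[0]=="c" else 0); print(n,c,rg[0]["conf"],np.round(o[0],3),np.round(o[1],3))
E
```

```text
t 7.78 pos [ 369.9 -275.4  107.9] rpy [-3.1367  0.0083  2.8687] F [ 1.3 -0.8 -0. ] w 91.9
 turn [ -0.36   0.42 -20.13] shift [-32.6 179.   27.3] rows>=4.4
circuit_tray scene 0.9 [ 1.09000e-01  3.63236e+02 -2.68605e+02 -3.44700e+00] [ 1.09000e-01  3.63218e+02 -2.67828e+02  2.83900e+00]
shield_cover top 0.85 [ 6.70000e-02  4.48247e+02 -1.15256e+02  6.80000e-02] [ 6.70000e-02  4.48247e+02 -1.15279e+02  6.70000e-02]
```

View pics/ove.png

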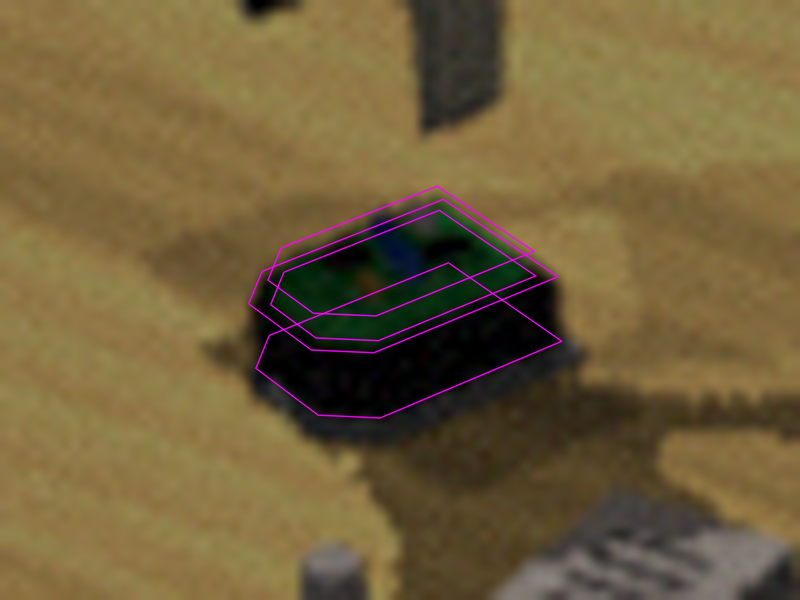

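```bash
python3 -c "
from ov import *
both('shield_cover',(449.8,-112.8,.078),'pics/oc.png')"
```

```text
(no output)
```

View pics/oc.png

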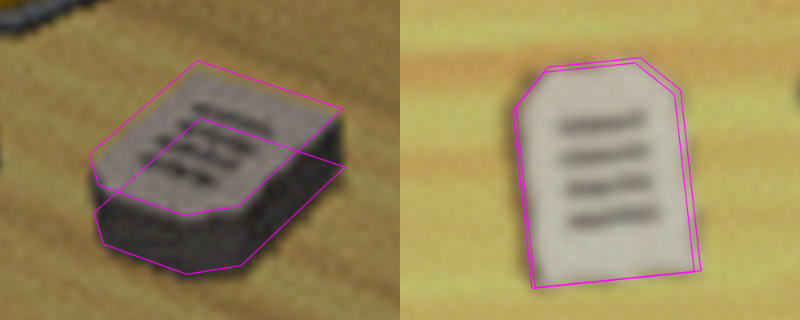

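Emit:
send_rows --targets '[[[0,0,-5,-8,38,0,-1],[0,0,-10,-16,78,0,-1],[0,0,-15,-24,118,10,-1],[0,0,-20,-30,158,20,-1],[0,0,-20,-33,178,25,-1]]]'

```text
time: 8.5
tool_pos: [447.3, -106.8, 76.1]
tcp_rot: [3.139, -0.003, -3.059]
contact_force: [0.0, -0.2, -0.1]
grip_width: 92.0
```

Emit:
send_rows --targets '[[[0,0,0,0,0,0,-1],[0,0,0,0,0,0,-1]]]'

```text
time: 8.67
tool_pos: [446.9, -109.3, 76.8]
tcp_rot: [3.14, -0.003, -3.063]
contact_force: [0.3, -0.3, 0.7]
grip_width: 91.6
```

```bash
python3 go.py  449.8 -113 6 3.22
```

```text
t 8.67 pos [ 446.9 -109.3   76.8] rpy [ 3.1404e+00 -2.5000e-03 -3.0627e+00] F [ 0.3 -0.3  0.7] w 91.6
 turn [ 0.07 -0.15  0.03] shift [-2.7 -4.  70.8] rows>=1.7
```

Emit:
send_rows --targets '[[[0,0,0,-2.5,-3.5,30,-1],[0,0,0,-2.5,-3.5,60,-1],[0,0,0,-2.5,-3.5,70.5,-1],[0,0,0,-2.5,-3.5,70.5,1],[0,0,0,-2.5,-3.5,70.5,1]]]'

```text
time: 9.08
tool_pos: [449.6, -114.7, 7.1]
tcp_rot: [3.141, -0.001, -3.067]
contact_force: [0.4, -0.5, -0.2]
grip_width: 82.5
```

Emit:
send_rows --targets '[[[0,0,0,0,0,0,1],[0,0,0,0,0,0,1],[0,0,0,0,0,0,1],[0,0,0,0,0,0,1],[0,0,0,0,0,0,1]]]'

```text
time: 9.5
tool_pos: [450.8, -114.2, 8.5]
tcp_rot: [-3.14, 0.002, -3.066]
contact_force: [-1.1, -2.3, 7.6]
grip_width: 63.9
```

```bash
python3 go.py  449.8 -113 6 3.22
```

```text
t 9.5 pos [ 450.8 -114.2    8.5] rpy [-3.1405e+00  1.8000e-03 -3.0656e+00] F [-1.1 -2.3  7.6] w 63.9
 turn [-0.06  0.1  -0.14] shift [0.9 1.3 2.5] rows>=0.1
```

Emit:
send_rows --targets '[[[0,0,0,0,0,-10,1],[0,0,0,0,0,-40,1],[0,0,0,0,0,-75,1],[0,0,0,0,0,-92,1],[0,0,0,0,0,-92,1]]]'

```text
time: 9.92
tool_pos: [452.4, -114.6, 103.3]
tcp_rot: [-3.138, 0.007, -3.065]
contact_force: [0.2, -0.1, -0.2]
grip_width: 63.8
```

```bash
python3 go.py  368 -272.3 90 2.87
```

```text
t 9.92 pos [ 452.4 -114.6  103.3] rpy [-3.138   0.007  -3.0651] F [ 0.2 -0.1 -0.2] w 63.8
 turn [-0.14  0.43 19.94] shift [  96.3 -150.8   13.2] rows>=4.3
```

Emit:
send_rows --targets '[[[0,0,5,19,-30,0,1],[0,0,10,38,-60,0,1],[0,0,15,58,-90,0,1],[0,0,20,77,-120,5,1],[0,0,20,95,-150,10,1]]]'

```text
time: 10.33
tool_pos: [365.5, -271.4, 88.8]
tcp_rot: [3.141, -0.0, 2.864]
contact_force: [0.6, 0.0, -0.3]
grip_width: 63.9
```

Emit:
send_rows --targets '[[[0,0,0,0,0,0,1],[0,0,0,0,0,0,1],[0,0,0,0,0,0,1]]]'

```text
time: 10.58
tool_pos: [366.5, -269.9, 88.8]
tcp_rot: [3.14, -0.001, 2.868]
contact_force: [-0.5, 0.6, -0.2]
grip_width: 64.0
```

```bash
python3 go.py  368 -272.3 52 2.87
```

```text
t 10.58 pos [ 366.5 -269.9   88.8] rpy [ 3.1404e+00 -1.3000e-03  2.8680e+00] F [-0.5  0.6 -0.2] w 64.0
 turn [ 0.07 -0.08 -0.12] shift [-2.2 -2.  36.8] rows>=0.9
```

Emit:
send_rows --targets '[[[0,0,0,-2,-2,12,1],[0,0,0,-2,-2,24,1],[0,0,0,-2,-2,33,1],[0,0,0,-2,-2,35,1],[0,0,0,-2,-2,35,1]]]'

```text
time: 11.0
tool_pos: [368.3, -271.8, 53.9]
tcp_rot: [3.14, -0.002, 2.87]
contact_force: [0.1, -0.4, -0.9]
grip_width: 63.7
```

```bash
python3 go.py  368 -272.3 45 2.87; python3 - <<'E'
from ov import *
im=capture("scene"); np.save("s2.npy",im)
over(im,"scene",[("circuit_tray",(367.5,-272.3,-.27),6,(255,0,255)),("shield_cover",(367.5,-272.3,-.27),45,(255,255,0))],[364,-270,30],"pics/ovf.png")
E
```

```text
t 11.0 pos [ 368.3 -271.8   53.9] rpy [ 3.1404e+00 -1.6000e-03  2.8702e+00] F [ 0.1 -0.4 -0.9] w 63.7
 turn [ 0.07 -0.09  0.01] shift [ 0.1 -0.6  8.9] rows>=0.2
```

View pics/ovf.png

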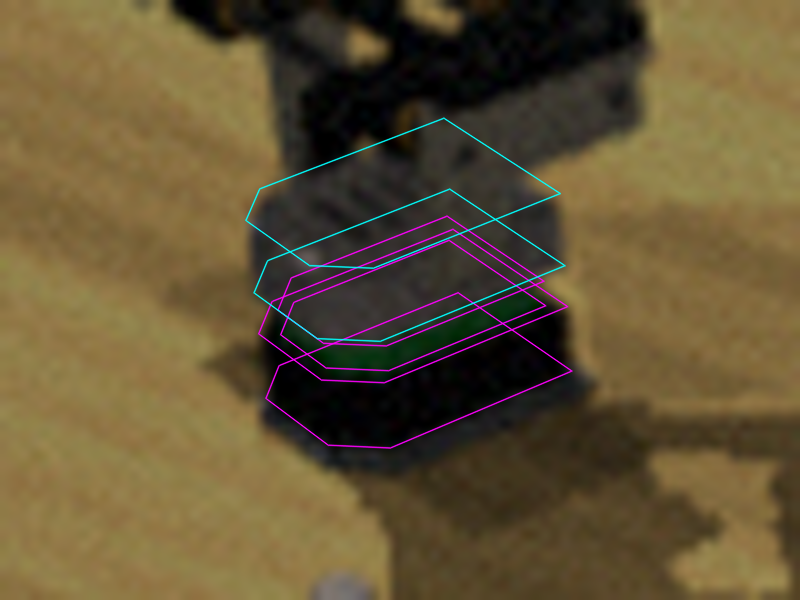

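Cover sits directly above the tray (cover left edge col ~253, tray ~262, consistent with height parallax). Lower.

Emit:
send_rows --targets '[[[0,0,0,0,-0.5,3,1],[0,0,0,0,-0.5,6,1],[0,0,0,0,-0.5,8,1],[0,0,0,0,-0.5,10,1],[0,0,0,0,-0.5,10,1]]]'

```text
time: 11.47
tool_pos: [367.9, -273.4, 44.2]
tcp_rot: [3.141, -0.0, 2.868]
contact_force: [0.2, 0.1, -0.7]
grip_width: 63.9
```

Emit:
send_rows --targets '[[[0,0,0,0,0,1,1],[0,0,0,0,0,2,1],[0,0,0,0,0,3,1],[0,0,0,0,0,3,1]]]'

```text
time: 11.8
tool_pos: [368.1, -273.5, 41.4]
tcp_rot: [3.141, -0.0, 2.869]
contact_force: [0.7, 0.4, -1.0]
grip_width: 63.9
```

Emit:
send_rows --targets '[[[0,0,0,0,0,1,1],[0,0,0,0,0,2,1],[0,0,0,0,0,2,1]]]'

```text
time: 12.05
tool_pos: [368.0, -273.4, 39.3]
tcp_rot: [3.141, -0.0, 2.869]
contact_force: [-0.3, -0.2, -0.8]
grip_width: 63.5
```

Emit:
send_rows --targets '[[[0,0,0,0,0,1,1],[0,0,0,0,0,1.5,1],[0,0,0,0,0,1.5,1]]]'

```text
time: 12.3
tool_pos: [368.2, -273.6, 38.5]
tcp_rot: [-3.141, 0.0, 2.869]
contact_force: [-1.5, 1.7, 5.9]
grip_width: 63.7
```

Bottomed at 38.5 mm, as expected for seated. Press slightly, ease, release.

Emit:
send_rows --targets '[[[0,0,0,0,0,1,1],[0,0,0,0,0,1,1],[0,0,0,0,0,-0.5,1]]]'

```text
time: 12.55
tool_pos: [368.2, -273.6, 39.1]
tcp_rot: [-3.141, 0.001, 2.869]
contact_force: [-0.5, 1.1, -0.5]
grip_width: 63.9
```

Emit:
send_rows --targets '[[[0,0,0,0,0,0,-1],[0,0,0,0,0,0,-1],[0,0,0,0,0,0,-1],[0,0,0,0,0,0,-1],[0,0,0,0,0,0,-1]]]'

```text
time: 12.97
tool_pos: [368.1, -273.5, 38.3]
tcp_rot: [3.141, -0.0, 2.869]
contact_force: [-0.4, 0.7, -0.1]
grip_width: 90.0
```

Emit:
send_rows --targets '[[[0,0,0,0,0,-2,-1],[0,0,0,0,0,-25,-1],[0,0,0,0,0,-60,-1],[0,0,0,0,0,-80,-1],[0,0,0,0,0,-80,-1]]]'

```text
time: 13.38
tool_pos: [369.9, -275.3, 122.4]
tcp_rot: [-3.138, 0.007, 2.869]
contact_force: [-0.1, -1.3, 0.1]
grip_width: 92.0
```

```bash
python3 go.py  497 -418 100 2.76; python3 - <<'E'
from ov import *
im=capture("scene"); np.save("s2.npy",im)
over(im,"scene",[("circuit_tray",(367.5,-272.3,-.27),6,(255,0,255)),("shield_cover",(367.5,-272.3,-.27),30,(255,255,0))],[364,-270,30],"pics/ovg.png")
both('transformer',(497,-418.4,-.35),'pics/otr.png')
E
```

```text
t 13.38 pos [ 369.9 -275.3  122.4] rpy [-3.1377  0.0067  2.8687] F [-0.1 -1.3  0.1] w 92.0
 turn [-0.2   0.4   6.23] shift [-160.7 -103.1   23.9] rows>=4.6
```

View pics/ovg.png

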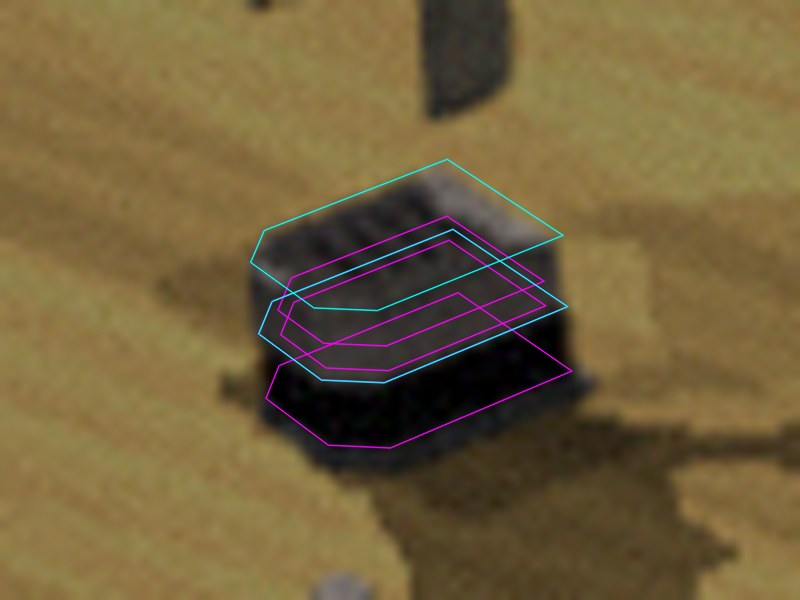

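View pics/otr.png

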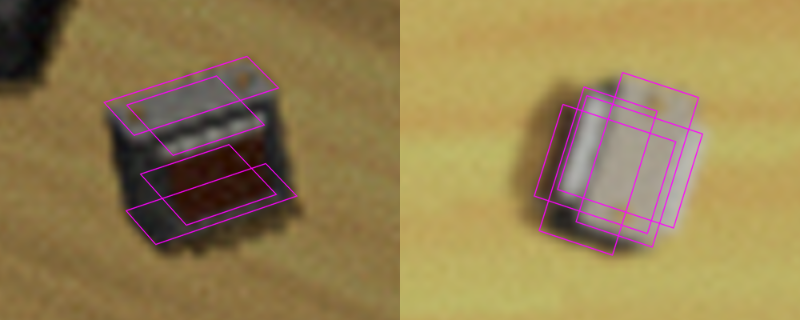

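Emit:
send_rows --targets '[[[0,0,1,-32,-20,0,-1],[0,0,2,-64,-41,0,-1],[0,0,3,-96,-62,5,-1],[0,0,4,-128,-83,15,-1],[0,0,4.5,-159,-102,24,-1]]]'

```text
time: 13.85
tool_pos: [494.3, -415.7, 92.6]
tcp_rot: [3.141, -0.001, 2.789]
contact_force: [1.3, -0.2, 0.2]
grip_width: 92.0
```

Emit:
send_rows --targets '[[[0,0,0,0,0,0,-1],[0,0,0,0,0,0,-1]]]'

```text
time: 14.02
tool_pos: [493.3, -414.5, 90.6]
tcp_rot: [3.139, -0.005, 2.79]
contact_force: [-0.7, -0.2, -0.0]
grip_width: 91.8
```

```bash
python3 go.py  496.5 -418.5 8 2.79
```

```text
t 14.02 pos [ 493.3 -414.5   90.6] rpy [ 3.1392 -0.0047  2.7897] F [-0.7 -0.2 -0. ] w 91.8
 turn [ 0.14 -0.27 -0.02] shift [-4.8 -2.8 82.6] rows>=2.0
```

Emit:
send_rows --targets '[[[0,0,0,-4.5,-2.5,35,-1],[0,0,0,-4.5,-2.5,65,-1],[0,0,0,-4.5,-2.5,82,-1],[0,0,0,-4.5,-2.5,82,-1],[0,0,0,-4.5,-2.5,82,1]]]'

```text
time: 14.43
tool_pos: [496.2, -417.3, 12.0]
tcp_rot: [3.14, -0.002, 2.79]
contact_force: [0.3, -0.2, 0.0]
grip_width: 88.6
```

Emit:
send_rows --targets '[[[0,0,0,0,0,0,1],[0,0,0,0,0,0,1],[0,0,0,0,0,0,1],[0,0,0,0,0,0,1],[0,0,0,0,0,0,1]]]'

```text
time: 14.85
tool_pos: [497.3, -418.8, 13.4]
tcp_rot: [-3.141, 0.001, 2.79]
contact_force: [0.1, 0.4, -0.4]
grip_width: 56.4
```

Emit:
send_rows --targets '[[[0,0,0,0,0,0,1],[0,0,0,0,0,0,1],[0,0,0,0,0,0,1]]]'

```text
time: 15.1
tool_pos: [497.3, -418.3, 12.8]
tcp_rot: [3.141, 0.0, 2.79]
contact_force: [-0.2, 1.2, 3.7]
grip_width: 45.9
```

```bash
python3 go.py  496.5 -418.5 8 2.79
```

```text
t 15.1 pos [ 497.3 -418.3   12.8] rpy [3.1413e+00 2.0000e-04 2.7901e+00] F [-0.2  1.2  3.7] w 45.9
 turn [0.02 0.01 0.01] shift [ 0.7 -0.4  4.8] rows>=0.1
```

Emit:
send_rows --targets '[[[0,0,0,0,0,-8,1],[0,0,0,0,0,-30,1],[0,0,0,0,0,-60,1],[0,0,0,0,0,-90,1],[0,0,0,0,0,-100,1]]]'

```text
time: 15.52
tool_pos: [498.3, -420.0, 116.9]
tcp_rot: [-3.139, 0.005, 2.79]
contact_force: [2.1, -0.3, -3.5]
grip_width: 46.1
```

```bash
python3 go.py  378.6 280.6 112 2.785
```

```text
t 15.52 pos [ 498.3 -420.   116.9] rpy [-3.1387  0.0055  2.7901] F [ 2.1 -0.3 -3.5] w 46.1
 turn [-0.17  0.31  0.29] shift [353.6 616.5   1.2] rows>=17.0
```

Emit:
send_rows --targets '[[[0,0,0,9,15,0,1],[0,0,0,25,44,0,1],[0,0,0,43,75,0,1],[0,0,0,61,106,0,1],[0,0,0,79,138,0,1]]]'

```text
time: 15.93
tool_pos: [469.1, -260.0, 111.4]
tcp_rot: [3.141, -0.002, 2.789]
contact_force: [1.7, -0.7, -3.8]
grip_width: 46.2
```

Emit:
send_rows --targets '[[[0,0,0,18,32,0,1],[0,0,0,36,64,0,1],[0,0,0,54,96,0,1],[0,0,0,72,128,0,1],[0,0,0,90,160,0,1]]]'

```text
time: 16.35
tool_pos: [439.8, -78.9, 111.8]
tcp_rot: [3.142, -0.001, 2.79]
contact_force: [1.3, 0.5, -4.1]
grip_width: 46.1
```

```bash
python3 go.py  378.6 280.6 112 2.785
```

```text
t 16.35 pos [439.8 -78.9 111.8] rpy [ 3.1416e+00 -1.3000e-03  2.7897e+00] F [ 1.3  0.5 -4.1] w 46.1
 turn [ 0.   -0.07  0.27] shift [1.814e+02 3.163e+02 1.000e-01] rows>=8.7
```

Emit:
send_rows --targets '[[[0,0,0,19,33,0,1],[0,0,0,38,66,0,1],[0,0,0,57,99,0,1],[0,0,0,76,132,0,1],[0,0,0,95,165,0,1]]]'

```text
time: 16.77
tool_pos: [407.5, 108.6, 112.0]
tcp_rot: [-3.141, -0.001, 2.79]
contact_force: [1.4, 0.3, -3.9]
grip_width: 45.9
```

```bash
python3 go.py  378.6 280.6 60 2.785
```

```text
t 16.77 pos [407.5 108.6 112. ] rpy [-3.1412e+00 -8.0000e-04  2.7898e+00] F [ 1.4  0.3 -3.9] w 45.9
 turn [-0.03 -0.04  0.27] shift [ 86.3 151.5  52. ] rows>=4.4
```

Emit:
send_rows --targets '[[[0,0,0.2,19,33,5,1],[0,0,0.2,38,66,15,1],[0,0,0.2,57,99,28,1],[0,0,0.2,74,130,40,1],[0,0,0.2,86,151,52,1]]]'

```text
time: 17.18
tool_pos: [378.7, 281.1, 59.5]
tcp_rot: [3.141, -0.0, 2.788]
contact_force: [0.8, -0.2, -3.8]
grip_width: 45.8
```

Emit:
send_rows --targets '[[[0,0,0,0,0,0,1],[0,0,0,0,0,0,1],[0,0,0,0,0,0,1]]]'

```text
time: 17.43
tool_pos: [379.5, 278.0, 60.1]
tcp_rot: [-3.14, -0.001, 2.787]
contact_force: [0.6, -0.5, -4.0]
grip_width: 45.7
```

```bash
python3 go.py  378.6 280.6 22 2.785;python3 - <<'E'
from ov import *
im=capture("scene"); np.save("s2.npy",im)
over(im,"scene",[("transformer_pad",(378.6,280.6,-.357),0,(255,0,255)),("transformer",(378.6,280.6,-.357),47,(255,255,0))],[378,280,40],"pics/ovh.png")
E
```

```text
t 17.43 pos [379.5 278.   60.1] rpy [-3.1405e+00 -7.0000e-04  2.7872e+00] F [ 0.6 -0.5 -4. ] w 45.7
 turn [-0.06 -0.04  0.12] shift [ 1.7  2.2 38.1] rows>=0.9
```

View pics/ovh.png

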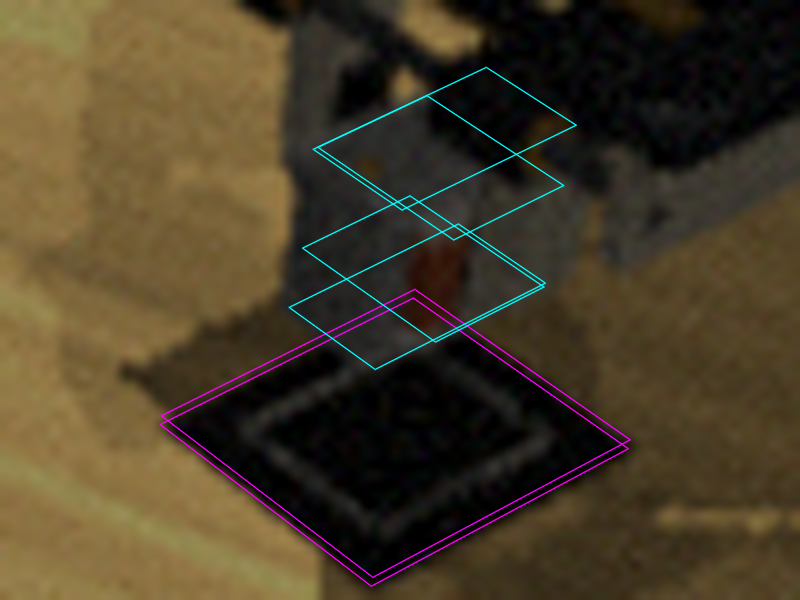

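Emit:
send_rows --targets '[[[0,0,0,1.5,2,12,1],[0,0,0,1.5,2,24,1],[0,0,0,1.5,2,34,1],[0,0,0,1.5,2,40,1],[0,0,0,1.5,2,40,1]]]'

```text
time: 17.9
tool_pos: [379.1, 279.7, 19.9]
tcp_rot: [-3.14, -0.001, 2.785]
contact_force: [-1.0, 0.1, -4.3]
grip_width: 45.9
```

Emit:
send_rows --targets '[[[0,0,0,0,0,1,1],[0,0,0,0,0,2,1],[0,0,0,0,0,3,1],[0,0,0,0,0,3,1]]]'

```text
time: 18.23
tool_pos: [379.5, 280.9, 17.8]
tcp_rot: [3.141, 0.001, 2.786]
contact_force: [0.2, -1.3, -4.0]
grip_width: 46.2
```

Emit:
send_rows --targets '[[[0,0,0,0,0,1,1],[0,0,0,0,0,2,1],[0,0,0,0,0,2,1]]]'

```text
time: 18.48
tool_pos: [379.4, 281.0, 15.8]
tcp_rot: [3.141, 0.0, 2.787]
contact_force: [-1.0, -1.2, -1.0]
grip_width: 45.9
```

Emit:
send_rows --targets '[[[0,0,0,0,0,0.7,1],[0,0,0,0,0,0.7,1]]]'

```text
time: 18.65
tool_pos: [379.4, 281.0, 15.8]
tcp_rot: [3.141, 0.001, 2.787]
contact_force: [-2.0, -1.4, 8.1]
grip_width: 46.0
```

Seated on the pad (contact at 15.8 as predicted). Release and rise.

Emit:
send_rows --targets '[[[0,0,0,0,0,-0.5,-1],[0,0,0,0,0,-0.5,-1],[0,0,0,0,0,-0.5,-1],[0,0,0,0,0,-0.5,-1],[0,0,0,0,0,-0.5,-1]]]'

```text
time: 19.07
tool_pos: [379.3, 280.9, 15.3]
tcp_rot: [3.141, 0.0, 2.787]
contact_force: [0.3, 0.4, -0.2]
grip_width: 74.2
```

Emit:
send_rows --targets '[[[0,0,0,0,0,-3,-1],[0,0,0,0,0,-25,-1],[0,0,0,0,0,-60,-1],[0,0,0,0,0,-80,-1],[0,0,0,0,0,-80,-1]]]'

```text
time: 19.48
tool_pos: [381.5, 282.1, 99.4]
tcp_rot: [3.136, 0.005, 2.787]
contact_force: [0.4, 0.6, -0.0]
grip_width: 92.1
```

```bash
python3 go.py  584.3 224.5 90 2.785;python3 - <<'E'
from ov import *
im=capture("scene"); np.save("s2.npy",im)
over(im,"scene",[("transformer_pad",(378.6,280.6,-.357),0,(255,0,255))],[378,280,40],"pics/ovi.png")
both("small_capacitor",(584.6,224.6,0),"pics/osc.png")
E
```

```text
t 19.48 pos [381.5 282.1  99.4] rpy [3.1357 0.0053 2.7866] F [ 0.4  0.6 -0. ] w 92.1
 turn [0.34 0.3  0.1 ] shift [-210.1   16.4   10.6] rows>=5.1
```

View pics/ovi.png

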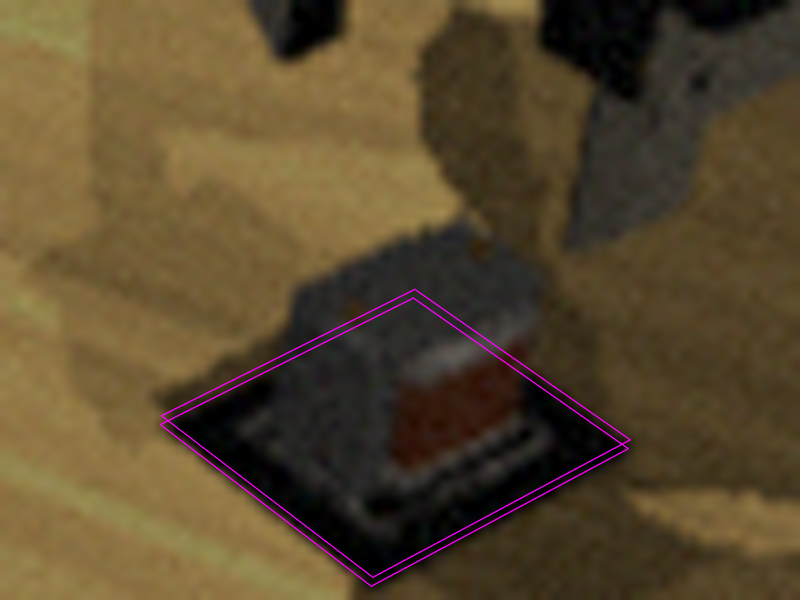

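View pics/osc.png

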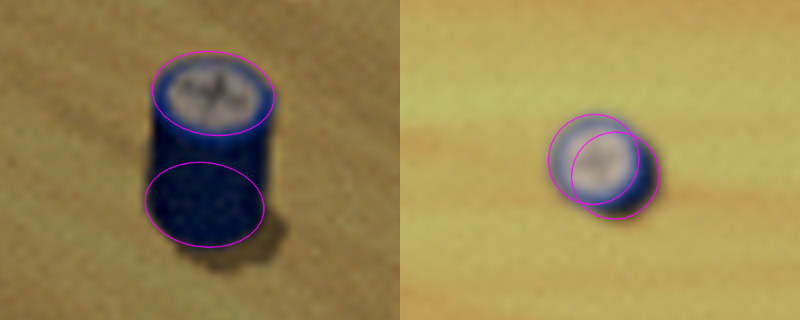

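Emit:
send_rows --targets '[[[0,0,0,-38,3,0,-1],[0,0,0,-78,6,0,-1],[0,0,0,-118,9,0,-1],[0,0,0,-158,12,0,-1],[0,0,0,-198,15,5,-1]]]'

```text
time: 19.95
tool_pos: [571.6, 225.3, 89.8]
tcp_rot: [-3.142, -0.0, 2.787]
contact_force: [0.9, 0.6, 0.5]
grip_width: 91.9
```

Emit:
send_rows --targets '[[[0,0,0,-11,1,5,-1],[0,0,0,-11,1,5,-1],[0,0,0,-11,1,5,-1]]]'

```text
time: 20.2
tool_pos: [579.4, 222.7, 83.2]
tcp_rot: [-3.139, -0.004, 2.786]
contact_force: [-0.4, 0.7, 0.6]
grip_width: 91.9
```

```bash
python3 go.py  584.5 224.5 20 2.785
```

```text
t 20.2 pos [579.4 222.7  83.2] rpy [-3.1395 -0.0037  2.7856] F [-0.4  0.7  0.6] w 91.9
 turn [-0.12 -0.21  0.03] shift [-4.4  3.6 63.2] rows>=1.5
```

Emit:
send_rows --targets '[[[0,0,0,-4.2,3,30,-1],[0,0,0,-4.2,3,55,-1],[0,0,0,-4.2,3,63,-1],[0,0,0,-4.2,3,63,-1],[0,0,0,-4.2,3,63,-1]]]'

```text
time: 20.62
tool_pos: [584.9, 225.2, 22.8]
tcp_rot: [-3.141, -0.001, 2.788]
contact_force: [-0.9, -0.5, 0.6]
grip_width: 91.6
```

Emit:
send_rows --targets '[[[0,0,0,0,0,0,1],[0,0,0,0,0,0,1],[0,0,0,0,0,0,1],[0,0,0,0,0,0,1],[0,0,0,0,0,0,1]]]'

```text
time: 21.03
tool_pos: [586.0, 224.6, 23.0]
tcp_rot: [3.141, 0.001, 2.786]
contact_force: [-0.4, -0.1, 0.3]
grip_width: 63.1
```

Emit:
send_rows --targets '[[[0,0,0,0,0,0,1],[0,0,0,0,0,0,1],[0,0,0,0,0,0,1],[0,0,0,0,0,0,1],[0,0,0,0,0,0,1]]]'

```text
time: 21.45
tool_pos: [585.7, 224.6, 22.3]
tcp_rot: [3.142, -0.0, 2.787]
contact_force: [0.2, -0.3, 0.5]
grip_width: 34.5
```

Emit:
send_rows --targets '[[[0,0,0,0,0,-10,1],[0,0,0,0,0,-30,1],[0,0,0,0,0,-60,1],[0,0,0,0,0,-88,1],[0,0,0,0,0,-88,1]]]'

```text
time: 21.87
tool_pos: [588.9, 225.4, 117.3]
tcp_rot: [3.135, 0.009, 2.787]
contact_force: [1.3, 0.8, -0.5]
grip_width: 34.4
```

```bash
python3 go.py  584 -214.8 110 2.785; python3 -c "
from ov import *
both('small_cup',(584.1,-214.8,0),'pics/osu.png')"
```

```text
t 21.87 pos [588.9 225.4 117.3] rpy [3.1354 0.009  2.7866] F [ 1.3  0.8 -0.5] w 34.4
 turn [0.36 0.52 0.1 ] shift [-148.3 -414.6    6. ] rows>=10.6
```

View pics/osu.png

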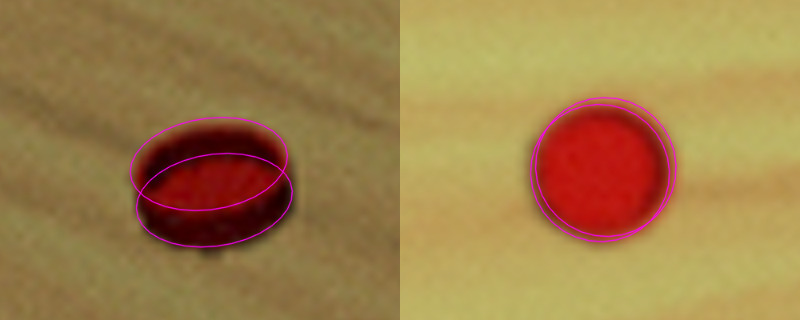

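Emit:
send_rows --targets '[[[0,0,0,-8,-22,0,1],[0,0,0,-21,-58,0,1],[0,0,0,-34,-95,0,1],[0,0,0,-47,-132,0,1],[0,0,0,-61,-170,0,1]]]'

```text
time: 22.28
tool_pos: [583.4, 42.7, 110.8]
tcp_rot: [3.141, 0.0, 2.787]
contact_force: [0.0, 0.1, -0.5]
grip_width: 34.3
```

Emit:
send_rows --targets '[[[0,0,0,-14,-38,0,1],[0,0,0,-28,-77,0,1],[0,0,0,-42,-115,0,1],[0,0,0,-55,-153,0,1],[0,0,0,-68,-190,0,1]]]'

```text
time: 22.7
tool_pos: [581.1, -160.0, 110.8]
tcp_rot: [3.142, 0.0, 2.786]
contact_force: [0.6, 0.7, -0.8]
grip_width: 34.4
```

```bash
python3 go.py  583.6 -214.7 80 2.785
```

```text
t 22.7 pos [ 581.1 -160.   110.8] rpy [3.1415e+00 4.0000e-04 2.7863e+00] F [ 0.6  0.7 -0.8] w 34.4
 turn [0.   0.02 0.07] shift [-21.4 -50.4  30.8] rows>=1.5
```

Emit:
send_rows --targets '[[[0,0,0,-11,-28,10,1],[0,0,0,-20,-47,25,1],[0,0,0,-21,-50,40,1],[0,0,0,-21,-50,50,1],[0,0,0,-21,-50,50,1]]]'

```text
time: 23.12
tool_pos: [582.2, -211.3, 58.0]
tcp_rot: [3.141, -0.005, 2.786]
contact_force: [-0.7, 1.5, -0.4]
grip_width: 34.3
```

Emit:
send_rows --targets '[[[0,0,0,0,0,0,1],[0,0,0,0,0,0,1]]]'

```text
time: 23.28
tool_pos: [584.4, -211.2, 61.2]
tcp_rot: [3.142, 0.001, 2.788]
contact_force: [0.6, -0.1, -0.4]
grip_width: 34.6
```

```bash
python3 go.py  583.6 -214.7 27 2.785;python3 - <<'E'
from ov import *
im=capture("scene"); np.save("s2.npy",im)
over(im,"scene",[("small_cup",(584.1,-214.8,0),0,(255,0,255)),("small_capacitor",(583,-214,0),37,(255,255,0))],[584,-214,40],"pics/ovj.png")
E
```

```text
t 23.28 pos [ 584.4 -211.2   61.2] rpy [3.1415e+00 1.0000e-03 2.7879e+00] F [ 0.6 -0.1 -0.4] w 34.6
 turn [0.   0.06 0.17] shift [-0.4 -3.6 34.2] rows>=0.8
```

View pics/ovj.png

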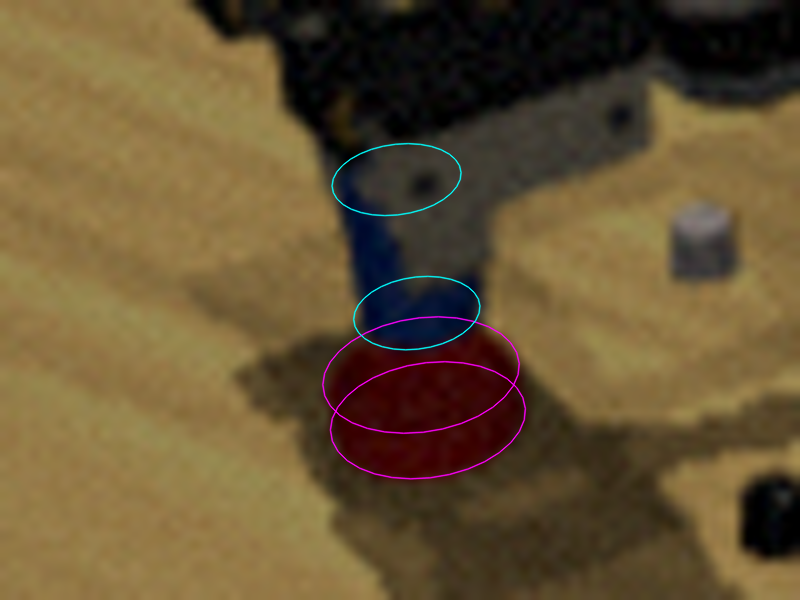

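Emit:
send_rows --targets '[[[0,0,0,-0.4,-3.4,8,1],[0,0,0,-0.4,-3.4,18,1],[0,0,0,-0.4,-3.4,26,1],[0,0,0,-0.4,-3.4,30,1],[0,0,0,-0.4,-3.4,30,1]]]'

```text
time: 23.75
tool_pos: [582.1, -214.8, 28.5]
tcp_rot: [3.141, -0.003, 2.787]
contact_force: [-0.4, 0.5, -0.7]
grip_width: 34.0
```

Emit:
send_rows --targets '[[[0,0,0,0,0,0.5,1],[0,0,0,0,0,1.5,1],[0,0,0,0,0,2.5,1],[0,0,0,0,0,2.5,1]]]'

```text
time: 24.08
tool_pos: [583.1, -215.4, 27.9]
tcp_rot: [3.142, 0.0, 2.787]
contact_force: [-0.1, -0.6, -0.3]
grip_width: 34.4
```

Emit:
send_rows --targets '[[[0,0,0,0,0,1,1],[0,0,0,0,0,1.5,1],[0,0,0,0,0,1.5,1]]]'

```text
time: 24.33
tool_pos: [583.0, -215.3, 26.3]
tcp_rot: [3.142, 0.0, 2.787]
contact_force: [0.7, -0.5, -0.4]
grip_width: 34.5
```

Emit:
send_rows --targets '[[[0,0,0,0,0,0.7,1],[0,0,0,0,0,1.2,1],[0,0,0,0,0,1.2,1]]]'

```text
time: 24.58
tool_pos: [583.1, -215.4, 25.3]
tcp_rot: [3.142, 0.0, 2.787]
contact_force: [-1.0, 0.2, 0.9]
grip_width: 34.1
```

Emit:
send_rows --targets '[[[0,0,0,0,0,0.6,1],[0,0,0,0,0,0.6,1]]]'

```text
time: 24.75
tool_pos: [583.1, -215.4, 25.3]
tcp_rot: [-3.142, 0.001, 2.787]
contact_force: [-2.2, 0.4, 4.6]
grip_width: 34.4
```

On the cup floor (contact at 25.3). Release.

Emit:
send_rows --targets '[[[0,0,0,0,0,-0.4,-1],[0,0,0,0,0,-0.4,-1],[0,0,0,0,0,-0.4,-1],[0,0,0,0,0,-0.4,-1],[0,0,0,0,0,-0.4,-1]]]'

```text
time: 25.17
tool_pos: [583.0, -215.3, 24.7]
tcp_rot: [3.141, -0.0, 2.787]
contact_force: [-0.0, -0.0, 0.0]
grip_width: 63.0
```

Emit:
send_rows --targets '[[[0,0,0,0,0,-0.4,-1],[0,0,0,0,0,-20,-1],[0,0,0,0,0,-50,-1],[0,0,0,0,0,-85,-1],[0,0,0,0,0,-85,-1]]]'

```text
time: 25.58
tool_pos: [586.4, -217.0, 116.9]
tcp_rot: [-3.14, 0.012, 2.787]
contact_force: [1.5, -0.1, 1.2]
grip_width: 91.1
```

```bash
python3 go.py  633.3 4.3 105 2.785;python3 - <<'E'
from ov import *
im=capture("scene"); np.save("s2.npy",im)
over(im,"scene",[("small_cup",(584.1,-214.8,0),0,(255,0,255)),("small_capacitor",(583,-215.3,0),3,(255,255,0))],[584,-214,40],"pics/ovk.png")
both("large_capacitor",(633.4,4.5,0),"pics/olc.png")
both("large_cup",(455.6,87.5,0),"pics/olu.png")
E
```

```text
t 25.58 pos [ 586.4 -217.   116.9] rpy [-3.1403  0.0116  2.7866] F [ 1.5 -0.1  1.2] w 91.1
 turn [-0.08  0.66  0.09] shift [ 33.  223.8  11.2] rows>=5.4
```

View pics/ovk.png

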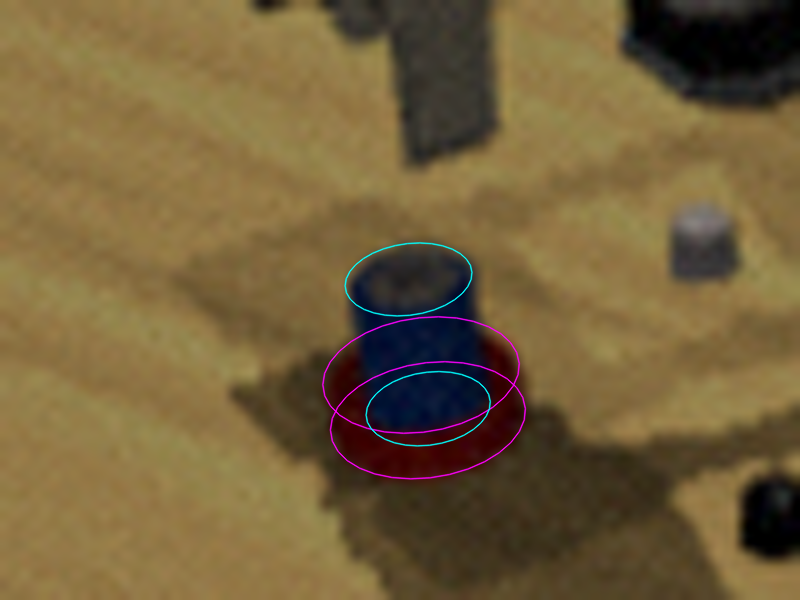

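View pics/olc.png

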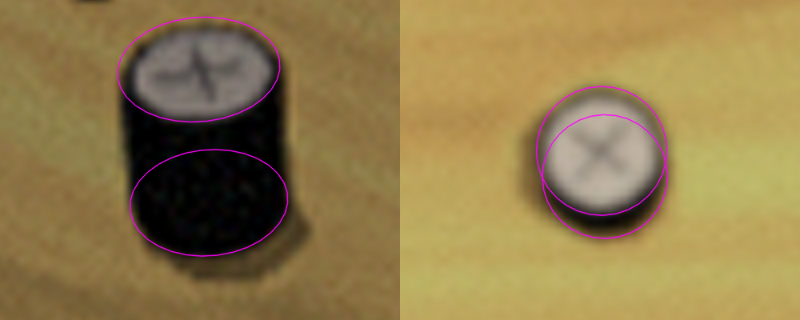

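View pics/olu.png

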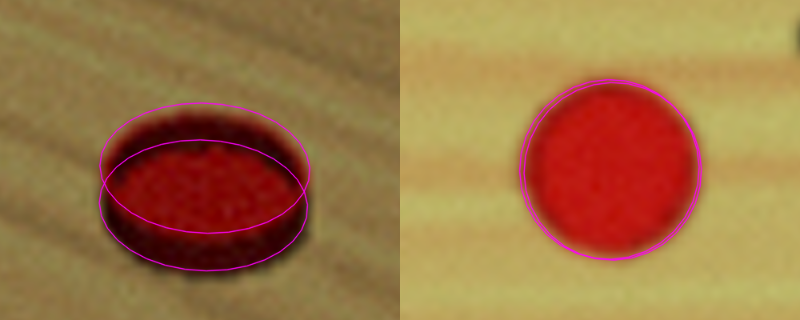

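Emit:
send_rows --targets '[[[0,0,0,5,38,0,-1],[0,0,0,11,78,0,-1],[0,0,0,17,118,0,-1],[0,0,0,23,158,0,-1],[0,0,0,29,198,0,-1]]]'

```text
time: 26.05
tool_pos: [624.2, -17.8, 108.8]
tcp_rot: [-3.141, -0.002, 2.786]
contact_force: [-0.0, -0.1, -0.5]
grip_width: 92.4
```

Emit:
send_rows --targets '[[[0,0,0,3,23,5,-1],[0,0,0,3,23,5,-1],[0,0,0,3,23,5,-1]]]'

```text
time: 26.3
tool_pos: [629.2, 4.4, 103.5]
tcp_rot: [-3.141, -0.002, 2.789]
contact_force: [-0.0, 0.3, -0.6]
grip_width: 91.5
```

```bash
python3 go.py  633.2 4.3 22 2.785
```

```text
t 26.3 pos [629.2   4.4 103.5] rpy [-3.1408e+00 -2.2000e-03  2.7895e+00] F [-0.   0.3 -0.6] w 91.5
 turn [-0.04 -0.13  0.26] shift [-4.   1.3 81.5] rows>=2.0
```

Emit:
send_rows --targets '[[[0,0,0,-4,1.2,35,-1],[0,0,0,-4,1.2,65,-1],[0,0,0,-4,1.2,80,-1],[0,0,0,-4,1.2,80,-1],[0,0,0,-4,1.2,80,-1]]]'

```text
time: 26.72
tool_pos: [633.3, 1.3, 24.1]
tcp_rot: [-3.141, -0.002, 2.785]
contact_force: [0.9, 0.1, -0.3]
grip_width: 92.1
```

Emit:
send_rows --targets '[[[0,0,0,0,0,0,1],[0,0,0,0,0,0,1],[0,0,0,0,0,0,1],[0,0,0,0,0,0,1],[0,0,0,0,0,0,1]]]'

```text
time: 27.13
tool_pos: [634.4, 2.7, 25.7]
tcp_rot: [3.141, 0.001, 2.787]
contact_force: [-0.4, 0.5, 0.9]
grip_width: 63.0
```

Emit:
send_rows --targets '[[[0,0,0,0,0,0,1],[0,0,0,0,0,0,1],[0,0,0,0,0,0,1],[0,0,0,0,0,0,1]]]'

```text
time: 27.47
tool_pos: [634.3, 3.0, 25.3]
tcp_rot: [3.141, 0.001, 2.787]
contact_force: [0.5, 1.6, 3.3]
grip_width: 49.7
```

Emit:
send_rows --targets '[[[0,0,0,0,0,-10,1],[0,0,0,0,0,-30,1],[0,0,0,0,0,-55,1],[0,0,0,0,0,-70,1],[0,0,0,0,0,-70,1]]]'

```text
time: 27.88
tool_pos: [636.0, 2.4, 99.0]
tcp_rot: [3.14, 0.006, 2.787]
contact_force: [-0.0, -1.3, -1.3]
grip_width: 49.3
```

```bash
python3 go.py  455.5 87.5 90 2.785
```

```text
t 27.88 pos [636.    2.4  99. ] rpy [3.1402 0.0064 2.7866] F [-0.  -1.3 -1.3] w 49.3
 turn [0.08 0.37 0.09] shift [198.9  17.1   7.8] rows>=4.8
```

Emit:
send_rows --targets '[[[0,0,0,20,2,0,1],[0,0,0,55,5,0,1],[0,0,0,93,8,0,1],[0,0,0,131,11,0,1],[0,0,0,168,14,0,1]]]'

```text
time: 28.3
tool_pos: [478.6, 74.6, 93.9]
tcp_rot: [-3.141, -0.002, 2.786]
contact_force: [0.3, 0.6, -1.6]
grip_width: 49.3
```

Emit:
send_rows --targets '[[[0,0,0,20,2,5,1],[0,0,0,30,3,15,1],[0,0,0,30,3,22,1],[0,0,0,30,3,22,1],[0,0,0,30,3,22,1]]]'

```text
time: 28.72
tool_pos: [454.9, 87.2, 72.5]
tcp_rot: [-3.141, -0.0, 2.786]
contact_force: [0.5, -0.1, -2.1]
grip_width: 49.3
```

```bash
python3 go.py  455.5 87.5 45 2.785;python3 - <<'E'
from ov import *
im=capture("scene"); np.save("s2.npy",im)
over(im,"scene",[("large_cup",(455.5,87.5,0),0,(255,0,255)),("large_capacitor",(455.5,87.5,0),48,(255,255,0))],[455,87,40],"pics/ovl.png")
E
```

```text
t 28.72 pos [454.9  87.2  72.5] rpy [-3.1414e+00 -3.0000e-04  2.7864e+00] F [ 0.5 -0.1 -2.1] w 49.3
 turn [-0.01 -0.02  0.08] shift [-0.4  0.5 27.5] rows>=0.7
```

View pics/ovl.png

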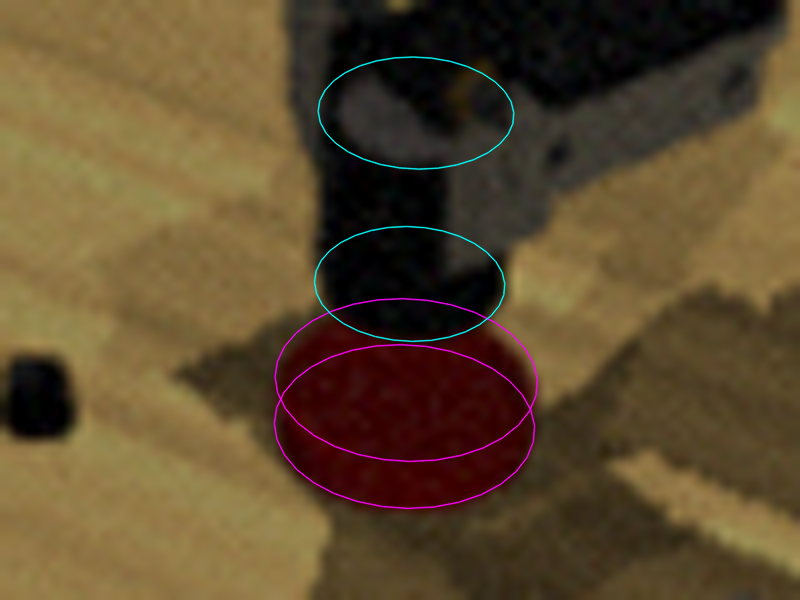

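Aligned (capacitor bottom cols 318–508, cup 276–536). Down 39, then slowly.

Emit:
send_rows --targets '[[[0,0,0,-0.4,0.4,12,1],[0,0,0,-0.4,0.4,24,1],[0,0,0,-0.4,0.4,34,1],[0,0,0,-0.4,0.4,40,1],[0,0,0,-0.4,0.4,40,1]]]'

```text
time: 29.18
tool_pos: [454.9, 87.3, 32.0]
tcp_rot: [-3.141, -0.001, 2.786]
contact_force: [-0.3, -0.2, -1.3]
grip_width: 49.4
```

Emit:
send_rows --targets '[[[0,0,0,0,0,0.7,1],[0,0,0,0,0,1.5,1],[0,0,0,0,0,1.5,1]]]'

```text
time: 29.43
tool_pos: [455.3, 87.7, 31.8]
tcp_rot: [3.141, 0.001, 2.786]
contact_force: [0.6, 0.2, -1.8]
grip_width: 49.4
```

Emit:
send_rows --targets '[[[0,0,0,0,0,1,1],[0,0,0,0,0,2,1],[0,0,0,0,0,2.8,1],[0,0,0,0,0,2.8,1]]]'

```text
time: 29.77
tool_pos: [454.7, 87.8, 28.6]
tcp_rot: [3.142, -0.0, 2.787]
contact_force: [0.6, 0.0, -1.2]
grip_width: 49.4
```

Emit:
send_rows --targets '[[[0,0,0,0,0,0.6,1],[0,0,0,0,0,1,1],[0,0,0,0,0,1,1]]]'

```text
time: 30.02
tool_pos: [454.8, 87.8, 28.2]
tcp_rot: [3.141, 0.0, 2.787]
contact_force: [-2.7, -1.7, 6.5]
grip_width: 49.3
```

Contact on the floor at 28.2. Release and rise.

Emit:
send_rows --targets '[[[0,0,0,0,0,-0.5,-1],[0,0,0,0,0,-0.5,-1],[0,0,0,0,0,-0.5,-1],[0,0,0,0,0,-0.5,-1],[0,0,0,0,0,-0.5,-1]]]'

```text
time: 30.43
tool_pos: [454.8, 87.7, 28.1]
tcp_rot: [3.142, -0.0, 2.787]
contact_force: [-1.1, 0.9, 0.6]
grip_width: 78.3
```

Emit:
send_rows --targets '[[[0,0,0,0,0,-0.5,-1],[0,0,0,0,0,-20,-1],[0,0,0,0,0,-55,-1],[0,0,0,0,0,-95,-1],[0,0,0,0,0,-135,-1]]]'

```text
time: 30.85
tool_pos: [454.0, 87.7, 164.3]
tcp_rot: [-3.141, -0.002, 2.787]
contact_force: [1.8, 0.2, -0.3]
grip_width: 91.4
```

Emit:
send_rows --targets '[[[0,0,0,0,0,-40,-1],[0,0,0,0,0,-60,-1],[0,0,0,0,0,-60,-1],[0,0,0,0,0,-60,-1]]]'

```text
time: 31.18
tool_pos: [455.2, 87.8, 224.0]
tcp_rot: [3.141, 0.002, 2.787]
contact_force: [-0.8, 0.6, -1.1]
grip_width: 92.1
```

```bash
python3 - <<'E'
from ov import *
print(get_obs()["time"],get_obs()["contact_force"])
for c in("scene","top"):
    im=capture(c); np.save(c+"9.npy",im)
    r0,c0={"scene":(130,180),"top":(110,150)}[c]
    cv2.imwrite(f"pics/fin_{c}.png",cv2.resize(im[r0:r0+170,c0:c0+320,::-1],None,fx=2.5,fy=2.5,interpolation=cv2.INTER_CUBIC))
E
```

```text
31.1833 [-0.81466269  0.6447402  -1.14365072]
```

View pics/fin_scene.png

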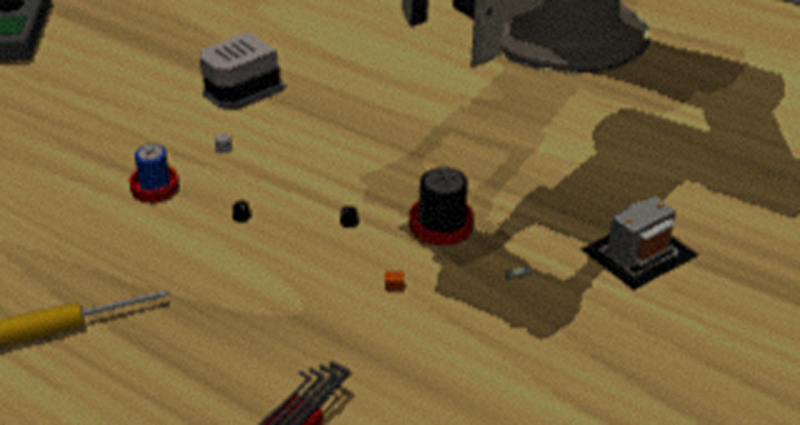

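View pics/fin_top.png

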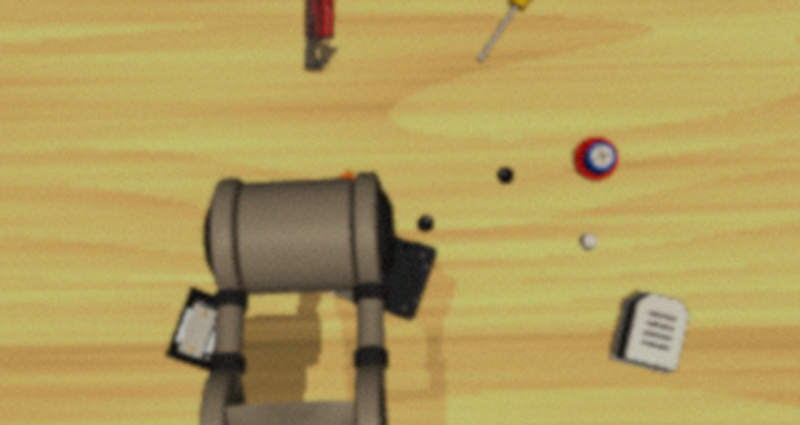

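```bash
python3 - <<'E'
from ov import *
im=np.load("scene9.npy")
over(im,"scene",[("transformer_pad",(378.6,280.6,-.357),0,(255,0,255)),("transformer",(378.6,280.6,-.357),3,(255,255,0))],[378,280,20],"pics/f1.png")
over(im,"scene",[("module_base",(367.5,-272.3,-.27),0,(255,0,255)),("shield_cover",(367.5,-272.3,-.27),30,(255,255,0)),("circuit_tray",(367.5,-272.3,-.27),6,(255,0,255))],[367,-272,20],"pics/f2.png")
a=np.hstack([cv2.imread(f"pics/f{i}.png")[50:550,150:650] for i in(1,2)]); cv2.imwrite("pics/f12.png",cv2.resize(a,(800,400)))
E
```

```text
(no output)
```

View pics/f12.png

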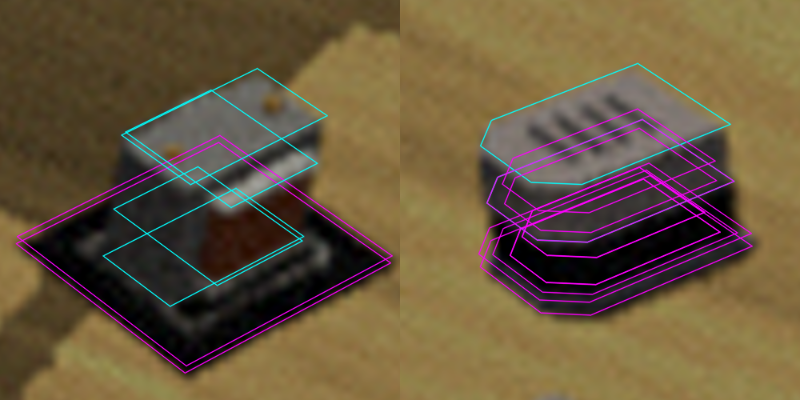

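```bash
python3 -c "
from plant import *
o=get_obs();print(o['time'],o['grip_width']);print(close_job())"
```

```text
31.2833 92.04934975012758
the job is handed in; nothing more can be done
None
```

I placed all five parts, released them and handed the job in at 31.3 s of the 134 s allowed. The interface gives no verdict.

- **Order:** tray onto the base, cover onto the tray, transformer onto the pad, small capacitor into the small cup, then large capacitor into the large cup.
- **Setting down:** each part stopped at the height expected for seated (tray 13.1–13.2 mm against 13.2, cover 38.5 against 38.5, transformer 15.8 against 15.8, small capacitor 25.3 against 25.3, large capacitor 28.2 against 28.3). The largest press was 26 N, on the tray.
- **Last pictures:** the model outlines drawn over the final scene picture show the cover and tray flush and level on the base. They show the transformer inside the white outline, about 2 mm off centre. Both capacitors stand upright in their cups, and the gripper is open and well clear.

**Checks that disagreed or fell short:**
- The two cameras differed by about 2–3 mm. I worked from positions between them, and the fingers centred each part across the grip.
- The network's outline of the base was about 3–4 mm off, so I used a fit to the yellow step's colour.
- The large capacitor's and transformer's final positions were checked only in the scene picture, because the arm blocked the top view.

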